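# Unstack a medicine delivery into the dispensing trays

## Robot

A 6-joint arm with a two-finger parallel gripper is mounted at the origin on the work surface. World frame = base frame: x ahead of the robot, y to its left, z up, the work surface at z = 0. Lengths are in m, angles in rad, forces in N, time in s.
With the tool pointing down it reaches from about 0.35 to 0.975 m from the base axis. Payload 4.9 kg.
Tool frame: the origin (TCP) lies at the very end of the fingers, on their centre line; the grasp point (between the pads) lies behind it (manip.grip_depth is the z of the grasp point in the tool frame, in m); z points along the fingers, y is the direction in which the jaws open and shut (so a half turn about z gives the same grasp; the last joint's range is limited). The gripper opens to 85 mm and grips with 20 to 120 N. Pads are 22 mm wide; open, the fingers measure 114 mm over their backs; the gripper's body (76 mm by 85 mm) begins 54 mm behind the grasp point. The pads swing forward as they close: fully open they stand 13 mm farther back than shut.
Start: joints at [0.991, 0.053, 1.613, -0, 1.476, -0.119], TCP at [0.278, 0.56, 0.231] pointing down, gripper open.
Joint ranges: [-3.01, 3.01], [-1.01, 2.22], [0.06, 2.58], [-1.02, 4.17], [0.09, 2.62], [-3.14, 3.14]. Speed limits (rad/s): [2.57, 2.57, 3.14, 3.14, 3.14, 3.14].

## Interface

Orientations are given as a unit quaternion [w, x, y, z].
In Python, from plant import state, optics, manip, silhouettes, place_of gives the robot as it stands. The module is installed in compiled form; this text tells all that it offers.
- The arm moves only by the tool jog_arm, never from a script. Its argument "increments" is a list of rows, each an object with "slide": the shift along the tool's x, y, z in mm, a list of three; "rotation": the turn, a rotation vector about the tool's x, y, z in degrees, a list of three. A call has 1 to 20 rows; each row shifts and turns the commanded pose from where the row before left it, along the tool's axes as they then stand; what a row does not reach is not made up. A row lasts 1/12 s, in which the tool goes at most 41.7 mm and 7.16 degrees, less where a joint would pass 70% of its speed; a pose out of reach is approached as far as the arm can. A call with a gripper value outside its range is refused whole. "fingers" is the opening, from 0 (shut) to 1 (fully open), set as the call begins (left out, the last holds). The fingers move at their own pace and stop on an object; the grip force is fixed at half the most. Time passes only in rows, so rows that do not move let the fingers close. It gives the time, the measured TCP pose, the force and the opening at its end, in the units of the state.
- state(): the state, without advancing time (a new reading comes with each control period).
- optics.grab_frame(name): name is "scene" or "side" or "wrist"; returns a dict with "frame" (480x640x3 uint8, blue, green, red), "camera_matrix" (3x3 intrinsics, pixels), "R" (3x3) and "t" (3): a world point X has camera coordinates R X + t. Camera axes: x right, y down, z forward; pixel columns grow to the right and rows downward; lengths in m; the calibration is good to about 2 mm. A picture is of the moment at which its call begins. There is no depth.
- manip.job_done(): hands the job in, once; it reports no verdict.
Trained networks look in the newest picture that a camera, given by its name, has taken for a name from the list of things; names that differ only in an ending like _2 or _b are one class to them, and where a whole thing is asked for, a point or a joint stands for the part that bears it (a point fixed in the world has none). Each returns a list of dicts, best first, with "score" (0 to 1); they miss things now and then, are a little off and sometimes report something else, mostly with a low value. They report only what shows in the picture. A call takes as long as a camera call. They do not tell look-alikes from the thing itself.
- silhouettes(thing, camera): "mask" (480x640 bool, what is visible of it) and "bbox" ([left, top, right, bottom] in pixels, round what is visible of it).
- place_of(thing, camera): "uv" ([column, row] in pixels: a listed point, or the origin of a listed thing).
The state is a dict: "time": time; "joint_pos": joint angles; "joint_vel": joint speeds; "joint_efforts": joint torques, N m; "tool_pos": TCP position; "tool_rot": TCP orientation; "contact_force": force on the tool from outside, world axes, zero at the start; "ft_torque": the same for the moment, N m; "gripper_width": opening from 0.0 (shut) to 1.0 (fully open).
Only numpy, scipy, OpenCV 4.12 (cv2) and the standard library are available. Lean on these libraries where they do the work, as an engineer would, in place of code of your own. Each camera call takes 0.05 s, during which the arm holds its last target.

## Task

Take the delivered stack of medicine packs apart and set each pack flat in the tray made for its outline: the long carton in the long tray, the middle-sized carton in the middle-sized tray, the round tub in the round tray and the small carton in the small tray. Keep the packs upright and set them down rather than letting them fall, and leave the little amber bottle and the steel cup standing where they are.

Things in the scene. Friction and masses are not known exactly. Their poses are not given: they have to be found in the camera images.
- long_carton: White cardboard medicine carton with a green printed band, rigid and closed, 152 (x) x 60 (y) x 36 (z) mm, 110 to 225 g; lies on the desk as the bottom of the stack. Origin: centre of its underside; x along its length, y across, z up.
- middle_carton: The same kind of carton, 104 (x) x 54 (y) x 34 (z) mm, 75 to 155 g; second in the stack, on the long carton. Origin: centre of its underside; x along its length, z up.
- tub: Round white plastic pill tub with its lid on, 50 mm in diameter, 40 mm high, 60 to 130 g; third in the stack, on the middle-sized carton. Origin: centre of its underside; z up.
- small_carton: The same kind of carton, 38 (x) x 24 (y) x 32 (z) mm, 28 to 56 g; top of the stack, on the tub. Origin: centre of its underside; x along its 38 mm side, z up. The packs are only stacked, not joined.
- long_tray: Fixed black plastic tray: 3 mm floor, 4 mm thick rim whose top is 9 mm above the desk (6 mm above the floor). Inside 172 (x) x 80 (y) mm, outside 180 x 88 mm: 10 mm of play round the long carton. Origin: centre of its underside, on the desk; x along its length.
- middle_tray: Fixed black plastic tray: 3 mm floor, 4 mm thick rim whose top is 9 mm above the desk (6 mm above the floor). Inside 124 (x) x 74 (y) mm, outside 132 x 82 mm: 10 mm of play round the middle-sized carton. Origin: centre of its underside, on the desk; x along its length.
- round_tray: Fixed black plastic tray: 3 mm floor, 4 mm thick rim whose top is 9 mm above the desk (6 mm above the floor). Round, inside 70 mm, outside 78 mm in diameter: 10 mm of play round the tub. Origin: centre of its underside, on the desk.
- small_tray: Fixed black plastic tray: 3 mm floor, 4 mm thick rim whose top is 9 mm above the desk (6 mm above the floor). Inside 58 (x) x 44 (y) mm, outside 66 x 52 mm: 10 mm of play round the small carton. Origin: centre of its underside, on the desk; x along its length. The four trays and the stack swap places from start to start; none stands on another.
- amber_bottle: Loose little amber glass bottle with a white cap, 36 mm in diameter, 65 mm high, to be left alone. Origin: centre of its underside.
- steel_cup: Loose small open steel cup, 56 mm across the rim, 45 mm high, to be left alone. Origin: centre of its underside.
Things that resemble listed ones, but are neither listed nor needed, are in the scene too. What is shaped like the tub but turquoise is not meant. What is shaped like the middle_carton but black is not meant.

How it is judged:
By the outcome, as a careful person would: the job done as asked, in the order asked, and still so for the second after the job is handed in, with the robot touching nothing.
It also fails if it takes over 112 s, if anything falls off the work surface, if the arm or the gripper's body presses on something with over 40 N, if the wrist force passes 120 N, or if a joint passes its speed limit or range.

## Working session

There is one attempt and no reset: what is moved stays moved. The work goes in short steps, Python scripts to look and compute and a tool call to move; the robot and the scene stay as the last step left them, time stands still between calls to the robot, and variables do not carry over. Pictures are saved under pics/ and viewed, and the job is handed in when it is done.

Besides the shell and the picture viewer there is one more tool, called after ">>>" as name([rows], argument=value, ...), one row to a line, values as JSON. jog_arm: Moves the arm, as the interface text tells. Its arguments: {"type":"object","properties":{"increments":{"type":"array","items":{"type":"object","properties":{"slide":{"type":"array","items":{"type":"number"}},"rotation":{"type":"array","items":{"type":"number"}}}}},"fingers":{"type":"number"}},"required":["increments"]}

```bash
ls -a; mkdir -p pics; python3 - <<'E'
from plant import state, optics, manip
import cv2
print(state()); print(manip.grip_depth)
for n in ("scene","side","wrist"):
    f=optics.grab_frame(n); cv2.imwrite(f"pics/{n}0.png",f["frame"]); print(n,f["camera_matrix"].tolist(),f["R"].tolist(),f["t"].tolist())
E
```

```text
.
..
pics
{'time': 0.0, 'joint_pos': array([ 9.90997206e-01,  5.33585527e-02,  1.61428043e+00,  8.65236614e-06,
        1.47601233e+00, -1.18987937e-01]), 'joint_vel': array([ 0.00037361, -0.00095432, -0.00027124,  0.0008158 ,  0.0008017 ,
       -0.00090487]), 'joint_efforts': array([-1.04882536e-03, -3.93688560e+01, -3.70172882e+01, -3.82500812e-04,
        6.97395517e-03,  6.92566857e-06]), 'tool_pos': array([0.27757018, 0.5592895 , 0.23007008]), 'tool_rot': array([-3.56413673e-04,  2.28372698e-01,  9.73573239e-01, -9.65661455e-04]), 'contact_force': array([0.6960309 , 0.04167727, 0.69760844]), 'ft_torque': array([ 0.03691233,  0.07085395, -0.0071944 ]), 'gripper_width': 1.004057393178465}
-0.0187
scene [[614.7621016391146, 0.0, 316.38505193469314], [0.0, 614.7621016391146, 231.87930723903625], [0.0, 0.0, 1.0]] [[0.6779587435409802, 0.7350502162762641, -0.008551117386226482], [0.5770978713011973, -0.5394080081251609, -0.6131859813385118], [-0.45533502939699505, 0.41077996582436255, -0.7898922905569934]] [-0.36860676598989073, -0.15854622836778165, 1.5557551742686275]
side [[570.215975504276, 0.0, 316.523280658323], [0.0, 570.215975504276, 241.35213801059487], [0.0, 0.0, 1.0]] [[0.8050887654917263, -0.5930362316177624, -0.011836708478798313], [-0.44885941287967507, -0.5960704312280168, -0.6657516567647127], [0.3877593417937496, 0.5413021974869952, -0.7460795023638085]] [-0.3282210549630358, 0.2913011663427787, 1.276009325540405]
wrist [[383.3149583263248, 0.0, 323.51956661849306], [0.0, 383.3149583263248, 241.91088777675225], [0.0, 0.0, 1.0]] [[0.44440873248578733, 0.8958194992703069, -0.002881530404828777], [0.8608987949998682, -0.42619103243207207, 0.2778749154606452], [0.24769768520951546, -0.1259707450227331, -0.9606129439791381]] [-0.626249014624362, -0.03566380159132169, 0.37894435841539553]
```

View pics/scene0.png

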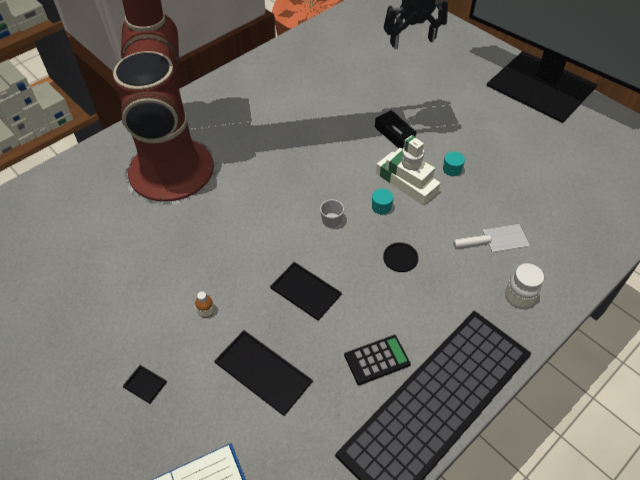

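View pics/side0.png

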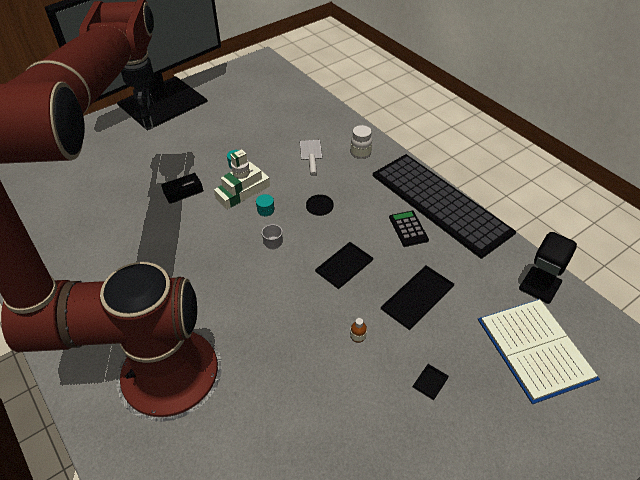

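View pics/wrist0.png

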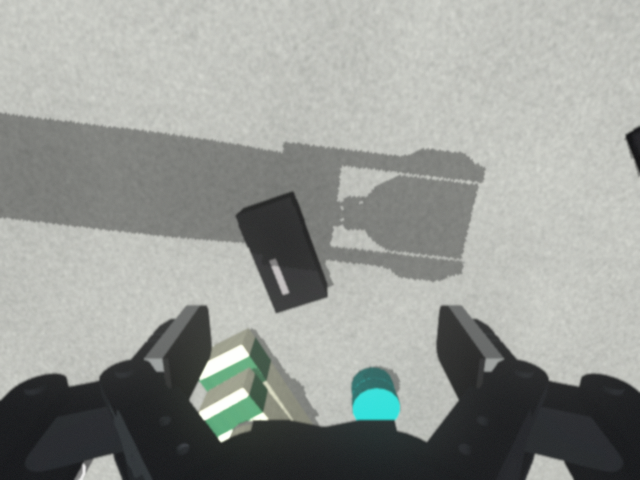

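The scene view shows:
- **Stack:** about (410,170), with turquoise decoys at (383,200) and (454,163) and the black decoy at (395,127).
- **Trays:** round (401,257), middle (306,291), long (264,372), small (145,384).
- **Leave alone:** cup (332,213) and bottle (204,305).

The side view agrees, with the stack at (243,178).

```bash
cat > h.py <<'E'
import numpy as np, cv2, json
from scipy.optimize import minimize, least_squares
from plant import state, optics, manip, silhouettes, place_of
D={'long_carton':(152,60,36),'middle_carton':(104,54,34),'small_carton':(38,24,32),'tub':(50,50,40),
'long_tray':(180,88,9),'middle_tray':(132,82,9),'small_tray':(66,52,9),'round_tray':(78,78,9),'amber_bottle':(36,36,65),'steel_cup':(56,56,45)}
ROUND={'tub','round_tray','amber_bottle','steel_cup'}
def proj(f,X):
    c=(f["R"]@np.atleast_2d(X).T).T+f["t"]; p=c@f["camera_matrix"].T; return p[:,:2]/p[:,2:]
def ray(f,uv):
    d=np.linalg.inv(f["camera_matrix"])@np.array([uv[0],uv[1],1.]); return -f["R"].T@f["t"], f["R"].T@d
def onplane(f,uv,z):
    o,d=ray(f,uv); s=(z-o[2])/d[2]; return o+s*d
def tri(fs,uvs):
    A=np.zeros((3,3));b=np.zeros(3)
    for f,u in zip(fs,uvs):
        o,d=ray(f,u); d/=np.linalg.norm(d); P=np.eye(3)-np.outer(d,d); A+=P;b+=P@o
    X=np.linalg.solve(A,b); return X
def pts(name,x,y,yaw,z):
    L,W,H=[v/1000 for v in D[name]]
    if name in ROUND:
        a=np.linspace(0,2*np.pi,32,endpoint=False); q=np.c_[L/2*np.cos(a),L/2*np.sin(a)]
    else:
        q=np.array([[1,1],[1,-1],[-1,-1],[-1,1]])*[L/2,W/2]
    c,s=np.cos(yaw),np.sin(yaw); q=q@np.array([[c,s],[-s,c]])+[x,y]
    return np.r_[np.c_[q,np.full(len(q),z)],np.c_[q,np.full(len(q),z+H)]]
E
python3 - <<'E'
from h import *
F={n:optics.grab_frame(n) for n in("scene","side")}
for t in D:
    o={}
    for n in F:
        p=place_of(t,n); s=silhouettes(t,n)
        print(t,n,[(np.round(a["uv"],1).tolist(),round(a["score"],2)) for a in p[:4]],[(np.round(a["bbox"]).tolist(),int(a["mask"].sum()),round(a["score"],2)) for a in s[:4]])
        if p:o[n]=p[0]["uv"]
    if len(o)==2: print("   tri",np.round(tri([F["scene"],F["side"]],[o["scene"],o["side"]]),4))
print(state()["time"])
E
```

```text
long_carton scene [([405.7, 179.7], 0.66)] [([378.0, 153.0, 437.0, 205.0], 998, 0.8)]
long_carton side [([241.1, 190.3], 0.58)] [([213.0, 174.0, 271.0, 207.0], 705, 0.95)]
   tri [0.4331 0.403  0.0064]
middle_carton scene [([410.9, 170.8], 0.71), ([396.2, 136.0], 0.61)] [([384.0, 148.0, 436.0, 189.0], 878, 0.91), ([377.0, 109.0, 414.0, 150.0], 903, 0.58)]
middle_carton side [([182.1, 197.2], 0.87), ([243.1, 177.3], 0.72)] [([159.0, 172.0, 204.0, 203.0], 785, 0.71), ([221.0, 162.0, 261.0, 196.0], 656, 0.63)]
   tri [ 0.3275  0.5806 -0.1299]
small_carton scene [([410.6, 151.6], 0.55)] [([404.0, 134.0, 421.0, 156.0], 313, 0.6), ([271.0, 263.0, 343.0, 320.0], 2057, 0.17)]
small_carton side [([236.4, 164.5], 0.47)] [([231.0, 155.0, 246.0, 164.0], 192, 0.63)]
   tri [0.4325 0.4062 0.1016]
tub scene [([451.1, 169.3], 0.98), ([380.6, 208.7], 0.59), ([413.3, 160.1], 0.51)] [([442.0, 153.0, 465.0, 174.0], 396, 0.85), ([384.0, 244.0, 415.0, 271.0], 833, 0.66), ([372.0, 186.0, 389.0, 212.0], 451, 0.64), ([405.0, 149.0, 424.0, 171.0], 323, 0.57)]
tub side [([263.1, 209.3], 0.63), ([241.1, 172.1],
[... 946 characters left out ...]
, 291.0, 219.0, 314.0], 386, 0.4)]
round_tray side [([317.8, 205.6], 0.88), ([241.0, 174.8], 0.58)] [([309.0, 195.0, 332.0, 213.0], 419, 0.58)]
   tri [ 0.5827  0.2264 -0.01  ]
amber_bottle scene [([203.9, 310.9], 0.56)] [([192.0, 292.0, 215.0, 316.0], 349, 0.88)]
amber_bottle side [([356.8, 334.5], 0.8), ([320.8, 204.0], 0.42)] [([350.0, 318.0, 370.0, 346.0], 315, 0.55), ([310.0, 194.0, 330.0, 215.0], 487, 0.16)]
   tri [ 0.3938 -0.1817  0.0052]
steel_cup scene [([330.4, 221.7], 0.82)] [([318.0, 197.0, 344.0, 230.0], 564, 0.84), ([378.0, 158.0, 438.0, 203.0], 880, 0.52)]
steel_cup side [([272.7, 242.4], 0.76)] [([261.0, 222.0, 283.0, 250.0], 421, 0.88)]
   tri [ 0.3977  0.1815 -0.0006]
2.25
```

```bash
cat >> h.py <<'E'
def hullmask(f,P,S=3):
    uv=proj(f,P); h=cv2.convexHull((uv*S+ (S-1)/2).astype(np.float32)).reshape(-1,2)
    m=np.zeros((480*S,640*S),np.uint8); cv2.fillConvexPoly(m,np.round(h*16).astype(np.int32),1,shift=4); return m
def fitmask(name,masks,F,z,x0,S=3):
    # masks: dict cam->bool 480x640
    M={n:cv2.resize(m.astype(np.uint8),None,fx=S,fy=S,interpolation=cv2.INTER_NEAREST) for n,m in masks.items()}
    def cost(p):
        c=0
        for n in M:
            h=hullmask(F[n],pts(name,p[0],p[1],p[2],z),S)
            c-= (h&M[n]).sum()/max(1,(h|M[n]).sum())
        return c
    best=None
    for yaw in ([0] if name in ROUND else np.arange(0,np.pi,np.pi/8)):
        r=minimize(cost,[x0[0],x0[1],yaw],method='Nelder-Mead',options=dict(initial_simplex=[[x0[0],x0[1],yaw],[x0[0]+.01,x0[1],yaw],[x0[0],x0[1]+.01,yaw],[x0[0],x0[1],yaw+.25]],xatol=1e-4,fatol=1e-4))
        if best is None or r.fun<best.fun: best=r
    return best.x,-best.fun/len(M)
E
cat > trays.py <<'E'
from h import *
F={n:optics.grab_frame(n) for n in("scene","side")}
X0=dict(long_tray=(.58,-.184),middle_tray=(.504,.008),small_tray=(.4435,-.368),round_tray=(.582,.226))
im={n:F[n]["frame"].copy() for n in F}
for t,x0 in X0.items():
    ms={}
    for n in F:
        near=cv2.dilate(hullmask(F[n],pts(t,*x0,0,0),1),np.ones((31,31),np.uint8)) 
        u,v=proj(F[n],[*x0,0])[0]; g=F[n]["frame"].max(2)
        m=((g<60)).astype(np.uint8)
        k,l=cv2.connectedComponents(m); ms[n]=l==l[int(v),int(u)]
        print(t,n,ms[n].sum(),end=' ')
    p,q=fitmask(t,ms,F,0,x0); print(np.round(p,4),np.degrees(p[2]).round(1),round(q,3))
    for n in F:
        # single-camera too
        p1,q1=fitmask(t,{n:ms[n]},F,0,p[:2]); print('  ',n,np.round(p1[:2],4),np.degrees(p1[2]).round(1),round(q1,3))
        cv2.polylines(im[n],[cv2.convexHull(proj(F[n],pts(t,*p,0)).astype(np.float32)).astype(np.int32)],True,(0,0,255),1)
for n in im: cv2.imwrite(f'pics/trays_{n}.png',im[n])
E
python3 trays.py
python3 - <<'E'
import cv2
a=cv2.imread('pics/scene0.png')[95:225,350:490];b=cv2.imread('pics/side0.png')[130:260,150:290]
cv2.imwrite('pics/crop0.png',cv2.hconcat([cv2.resize(x,None,fx=2.85,fy=2.85,interpolation=cv2.INTER_CUBIC)for x in(a,b)]))
E
```

```text
long_tray scene 3882 long_tray side 2273 [ 0.5836 -0.1808  0.1642] 9.4 0.966
   scene [ 0.5841 -0.1815] 9.3 0.97
   side [ 0.5832 -0.1798] 9.6 0.977
middle_tray scene 2067 middle_tray side 1388 [0.5017 0.0064 0.1581] 9.1 0.96
   scene [0.5024 0.0059] 9.1 0.962
   side [0.501  0.0077] 9.2 0.972
small_tray scene 903 small_tray side 719 [ 0.4476 -0.3665  3.4371] 196.9 0.946
   scene [ 0.4485 -0.3675] 196.5 0.947
   side [ 0.4474 -0.3658] 17.0 0.963
round_tray scene 802 round_tray side 468 [0.5813 0.2216 0.2482] 14.2 0.932
   scene [0.5821 0.2209] 15.9 0.922
   side [0.5807 0.2218] 13.2 0.949
```

View pics/crop0.png

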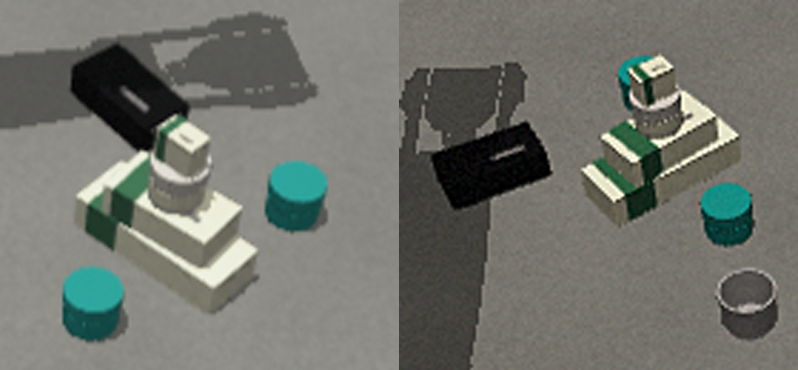

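View pics/trays_scene.png

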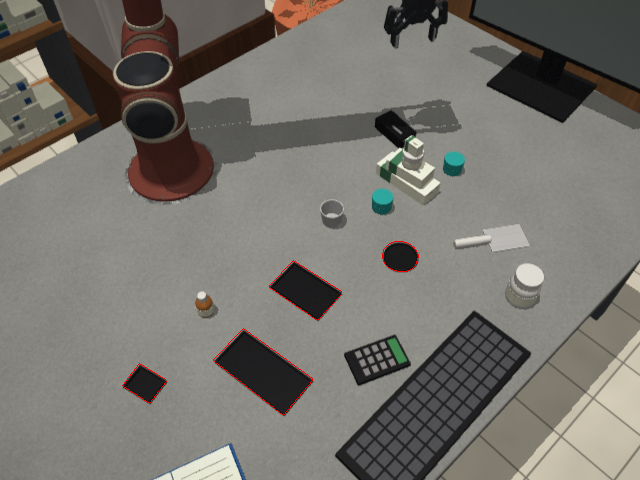

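The tray outlines (red) match all four trays to within a pixel. The crop shows the stack with small carton, tub, middle and long carton clearly stepped.

```bash
cat > stack.py <<'E'
from h import *
F={n:optics.grab_frame(n) for n in("scene","side")}
names=['small_carton','tub','middle_carton','long_carton']; Z=dict(small_carton=.110,tub=.070,middle_carton=.036,long_carton=0)
R0={}
masks={}
S=3
for t in names:
    for n in F:
        pr=proj(F[n],[.435,.405,Z[t]+.015])[0]
        c=[s for s in silhouettes(t,n) if s["mask"].any()]
        best=min(c,key=lambda s:np.hypot(*(np.argwhere(s["mask"]).mean(0)[::-1]-pr)))
        d=np.hypot(*(np.argwhere(best["mask"]).mean(0)[::-1]-pr)); print(t,n,best["mask"].sum(),round(best["score"],2),d.round(1))
        if d<25: masks[t,n]=cv2.resize(best["mask"].astype(np.uint8),None,fx=S,fy=S,interpolation=cv2.INTER_NEAREST)
res={}
above={n:np.zeros((480*S,640*S),np.uint8) for n in F}
for t in names:
    def cost(p):
        c=0
        for n in F:
            if (t,n) not in masks: continue
            h=hullmask(F[n],pts(t,*p,Z[t]),S)&(1-above[n]); M=masks[t,n]&(1-above[n])
            c-=(h&M).sum()/max(1,(h|M).sum())
        return c
    best=None
    for yaw in ([0] if t in ROUND else np.arange(0,np.pi,np.pi/8)):
        x0=(.433,.404)
        r=minimize(cost,[*x0,yaw],method='Nelder-Mead',options=dict(initial_simplex=[[x0[0],x0[1],yaw],[x0[0]+.015,x0[1],yaw],[x0[0],x0[1]+.015,yaw],[x0[0],x0[1],yaw+.25]],xatol=1e-4,fatol=1e-4))
        if best is None or r.fun<best.fun: best=r
    p=best.x; res[t]=p; print(t,np.round(p[:2],4),np.degrees(p[2]).round(1)%180,round(best.fun,3))
    for n in F: above[n]|=hullmask(F[n],pts(t,*p,Z[t]),S)
np.save('stack.npy',np.array([res[t] for t in names]))
from draw import draw
draw(F,[(t,res[t],Z[t]) for t in names],'pics/stack1.png')
E
cat > draw.py <<'E'
from h import *
def draw(F,items,fn,half=55):
    out=[]
    for n in F:
        K=6; c=proj(F[n],[items[-1][1][0],items[-1][1][1],.06])[0].astype(int)
        y0,x0=max(0,c[1]-half),max(0,c[0]-half)
        im=cv2.resize(F[n]["frame"][y0:y0+2*half,x0:x0+2*half],None,fx=K,fy=K,interpolation=cv2.INTER_CUBIC)
        for (t,p,z),col in zip(items,[(0,0,255),(255,0,0),(0,200,255),(255,0,255)]):
            P=pts(t,*p,z); k=len(P)//2; uv=np.round((proj(F[n],P)-[x0,y0]+.5)*K).astype(np.int32)
            cv2.polylines(im,[uv[:k],uv[k:]],True,col,1)
            if t not in ROUND:
                for i in range(k): cv2.line(im,uv[i].tolist(),uv[i+k].tolist(),col,1)
        out.append(im)
    o=cv2.hconcat(out); o=cv2.resize(o,None,fx=800/o.shape[1],fy=800/o.shape[1],interpolation=cv2.INTER_AREA); cv2.imwrite(fn,o)
E
python3 stack.py
```

```text
small_carton scene 311 0.73 1.3
small_carton side 241 0.77 1.5
tub scene 213 0.57 4.4
tub side 186 0.78 2.3
middle_carton scene 876 0.97 3.4
middle_carton side 612 0.92 1.7
long_carton scene 1008 0.94 6.2
long_carton side 709 0.66 4.4
small_carton [0.4392 0.4032] 1.1 -1.849
tub [0.4387 0.4094] 4.8 -1.478
middle_carton [0.4382 0.4024] 5.5 -1.801
long_carton [0.4362 0.4014] 2.6999999999999886 -1.854
```

View pics/stack1.png

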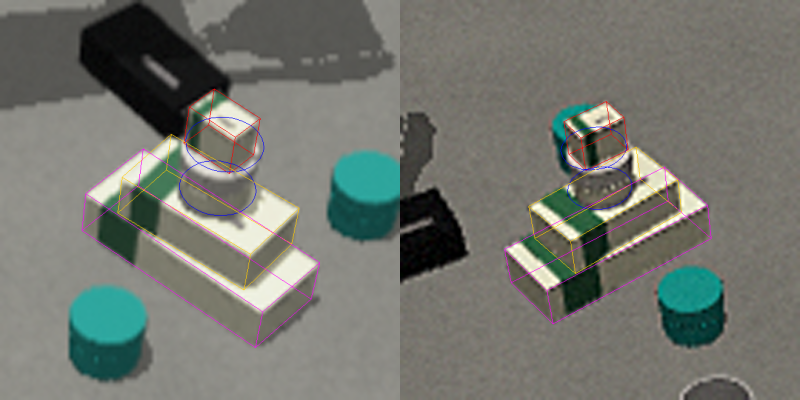

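```bash
python3 - <<'E'
from h import *
F={n:optics.grab_frame(n) for n in("scene","side")}
for a,b in (((380.6,208.7),(263.1,209.3)),((330.4,221.7),(272.7,242.4)),((203.9,310.9),(356.8,334.5)),((396.2,136.0),(182.1,197.2))):
    print(tri([F["scene"],F["side"]],[a,b]).round(4))
print(onplane(F["scene"],(451.1,169.3),0))
E
```

```text
[ 0.447   0.3031 -0.0053]
[ 0.3977  0.1815 -0.0006]
[ 0.3938 -0.1817  0.0052]
[ 0.2933  0.5209 -0.0252]
[0.4842276  0.51613146 0.        ]
```

>>> jog_arm([
  {"rotation": [0, 0, -5.5]},
  {"rotation": [0, 0, -5.5]},
  {"rotation": [0, 0, -5.5]},
  {"rotation": [0, 0, -5.5]},
  {"rotation": [0, 0, -5.5]},
  {"slide": [-10, -10, 0]},
  {"slide": [-20, -20, 0]},
  {"slide": [-25, -25, 0]},
  {"slide": [-25, -25, 0]},
  {"slide": [-25, -25, 5]},
  {"slide": [-25, -25, 10]},
  {"slide": [-20, -18, 10]},
  {"slide": [-12, -8, 5]},
  {},
  {},
], fingers=1)

```text
invalid input
```

>>> jog_arm([
  {"slide": [0, 0, 0], "rotation": [0, 0, -5.5]},
  {"slide": [0, 0, 0], "rotation": [0, 0, -5.5]},
  {"slide": [0, 0, 0], "rotation": [0, 0, -5.5]},
  {"slide": [0, 0, 0], "rotation": [0, 0, -5.5]},
  {"slide": [0, 0, 0], "rotation": [0, 0, -5.5]},
  {"slide": [-10, -10, 0], "rotation": [0, 0, 0]},
  {"slide": [-20, -20, 0], "rotation": [0, 0, 0]},
  {"slide": [-25, -25, 0], "rotation": [0, 0, 0]},
  {"slide": [-25, -25, 0], "rotation": [0, 0, 0]},
  {"slide": [-25, -25, 5], "rotation": [0, 0, 0]},
  {"slide": [-25, -25, 10], "rotation": [0, 0, 0]},
  {"slide": [-20, -18, 10], "rotation": [0, 0, 0]},
  {"slide": [-12, -8, 5], "rotation": [0, 0, 0]},
  {"slide": [0, 0, 0], "rotation": [0, 0, 0]},
  {"slide": [0, 0, 0], "rotation": [0, 0, 0]},
], fingers=1.0)

```text
time: 4.2
tool_pos: [0.4431, 0.4065, 0.201]
tool_rot: [-0.001, -0.008, 1.0, -0.0]
contact_force: [-0.2, -0.3, 0.1]
gripper_width: 0.998
```

```bash
cat > go.py <<'E'
from h import *
import sys
# usage: go.py x y z yawdeg(tool x angle) : print remaining tool-frame slide & rotation
from scipy.spatial.transform import Rotation as Ro
s=state(); q=s["tool_rot"]; R=Ro.from_quat([q[1],q[2],q[3],q[0]])
M=R.as_matrix(); yaw=np.degrees(np.arctan2(M[1,0],M[0,0]))%360
print('t',round(s["time"],2),'pos',s["tool_pos"].round(4),'yaw',yaw.round(2),'tilt',np.degrees(np.arccos(-M[2,2])).round(2),'z axis',M[:,2].round(4),'f',s["contact_force"].round(1),'grip',round(s["gripper_width"],3),'j',np.degrees(s["joint_pos"]).round(0))
if len(sys.argv)>4:
    x,y,z,w=map(float,sys.argv[1:5]); 
    Rt=np.c_[[np.cos(np.radians(w)),np.sin(np.radians(w)),0],[np.sin(np.radians(w)),-np.cos(np.radians(w)),0],[0,0,-1]]
    print('slide first (tool now) mm',(M.T@(np.array([x,y,z])-s["tool_pos"])*1000).round(1),' rot deg',np.degrees(Ro.from_matrix(M.T@Rt).as_rotvec()).round(2),' slide after rot',(Rt.T@(np.array([x,y,z])-s["tool_pos"])*1000).round(1))
E
python3 go.py .439 .403 .119 181; python3 -c "
from h import *
for n in('wrist','scene'): cv2.imwrite(f'pics/{n}1.png',optics.grab_frame(n)['frame'])"
```

```text
t 4.2 pos [0.4431 0.4065 0.201 ] yaw 180.95 tilt 0.06 z axis [-0.0011 -0.     -1.    ] f [-0.2 -0.3  0.1] grip 0.998 j [ 35.   1.  97.   0.  82. -56.]
slide first (tool now) mm [ 4.  -3.4 82. ]  rot deg [-0.   -0.06 -0.05]  slide after rot [ 4.1 -3.4 82. ]
```

View pics/wrist1.png

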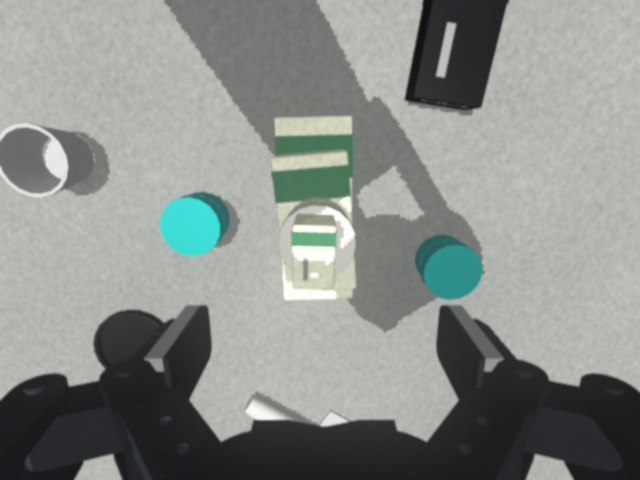

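The wrist view shows the whole stack from above, with small carton at (313,250) and turquoise decoys at (192,225) and (450,268). I'll refit the stack with the wrist camera added.

```bash
sed -e 's/("scene","side")/("scene","side","wrist")/' stack.py > stack3.py; sed -i 's/half=55/half=70/' draw.py; sed -i "s/pics\/stack1/pics\/stack2/" stack3.py; python3 stack3.py
cat > wristfit.py <<'E'
E

```

```text
small_carton scene 298 0.75 1.1
small_carton side 191 0.76 1.4
small_carton wrist 3193 0.79 11.7
tub scene 255 0.78 4.0
tub side 188 0.78 2.2
tub wrist 2187 0.69 6.7
middle_carton scene 878 0.63 3.6
middle_carton side 807 0.59 58.7
middle_carton wrist 4629 0.67 22.3
long_carton scene 834 0.88 6.9
long_carton side 684 0.69 4.6
long_carton wrist 3584 0.97 42.8
small_carton [0.4398 0.4031] 179.8 -2.651
tub [0.4422 0.4048] 7.0 -2.387
middle_carton [0.4394 0.4025] 5.8 -1.846
long_carton [0.4365 0.4029] 2.5 -1.782
```

View pics/stack2.png

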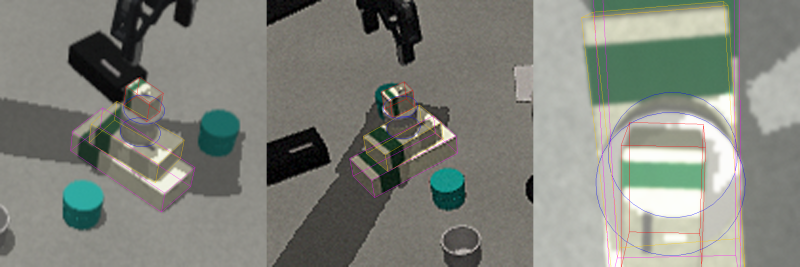

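>>> jog_arm([
  {"slide": [3.5, -3.5, 10], "rotation": [0, 0, 1]},
  {"slide": [0, 0, 20], "rotation": [0, 0, 0]},
  {"slide": [0, 0, 20], "rotation": [0, 0, 0]},
  {"slide": [0, 0, 15], "rotation": [0, 0, 0]},
  {"slide": [0, 0, 10], "rotation": [0, 0, 0]},
  {"slide": [0, 0, 5], "rotation": [0, 0, 0]},
  {"slide": [0, 0, 2], "rotation": [0, 0, 0]},
  {"slide": [0, 0, 0], "rotation": [0, 0, 0]},
  {"slide": [0, 0, 0], "rotation": [0, 0, 0]},
], fingers=1.0)

```text
time: 5.8
tool_pos: [0.44, 0.4037, 0.1203]
tool_rot: [0.001, -0.001, 1.0, 0.0]
contact_force: [-0.3, 0.4, -0.2]
gripper_width: 1.002
```

```bash
python3 go.py .4398 .4031 .119 180;python3 -c "
from h import *
f=[optics.grab_frame(n)['frame'] for n in('wrist','side','scene')]
o=cv2.hconcat([cv2.resize(f[0],(400,300)),cv2.resize(f[1][90:240,150:350],(400,300))]);cv2.imwrite('pics/w2.png',o)"
```

```text
t 5.8 pos [0.44   0.4037 0.1203] yaw 180.09 tilt 0.1 z axis [ 0.0014  0.001  -1.    ] f [-0.3  0.4 -0.2] grip 1.002 j [ 35.   5. 102.   0.  74. -55.]
slide first (tool now) mm [ 0.2 -0.6  1.3]  rot deg [0.06 0.08 0.09]  slide after rot [ 0.2 -0.6  1.3]
```

View pics/w2.png

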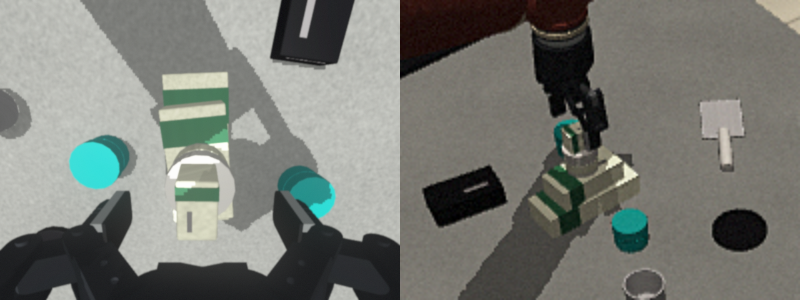

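The small carton sits centred between the fingers (wrist about (197,200) in the half-size picture). Closing, then lifting gently.

>>> jog_arm([
  {"slide": [0, 0, 1], "rotation": [0, 0, 0]},
  {"slide": [0, 0, 0], "rotation": [0, 0, 0]},
  {"slide": [0, 0, 0], "rotation": [0, 0, 0]},
  {"slide": [0, 0, 0], "rotation": [0, 0, 0]},
  {"slide": [0, 0, 0], "rotation": [0, 0, 0]},
  {"slide": [0, 0, 0], "rotation": [0, 0, 0]},
  {"slide": [0, 0, 0], "rotation": [0, 0, 0]},
  {"slide": [0, 0, 0], "rotation": [0, 0, 0]},
  {"slide": [0, 0, 0], "rotation": [0, 0, 0]},
  {"slide": [0, 0, 0], "rotation": [0, 0, 0]},
  {"slide": [0, 0, 0], "rotation": [0, 0, 0]},
  {"slide": [0, 0, 0], "rotation": [0, 0, 0]},
], fingers=0.0)

```text
time: 6.95
tool_pos: [0.4396, 0.4034, 0.1185]
tool_rot: [0.0, -0.001, 1.0, 0.0]
contact_force: [-0.4, -0.5, 1.1]
gripper_width: 0.266
```

>>> jog_arm([
  {"slide": [0, 0, -2], "rotation": [0, 0, 0]},
  {"slide": [0, 0, -4], "rotation": [0, 0, 0]},
  {"slide": [0, 0, -8], "rotation": [0, 0, 0]},
  {"slide": [0, 0, -12], "rotation": [0, 0, 0]},
  {"slide": [0, 0, -14], "rotation": [0, 0, 0]},
  {"slide": [0, 0, -10], "rotation": [0, 0, 0]},
  {"slide": [0, 0, 0], "rotation": [0, 0, 0]},
])

```text
time: 7.53
tool_pos: [0.4412, 0.4047, 0.1729]
tool_rot: [0.003, -0.001, 1.0, 0.002]
contact_force: [-0.1, -0.3, 0.1]
gripper_width: 0.268
```

```bash
python3 go.py .4476 -.3665 .012 197;python3 -c "
from h import *
f=[optics.grab_frame(n)['frame'] for n in('wrist','side','scene')]
o=cv2.hconcat([cv2.resize(f[0],(400,300)),cv2.resize(f[1][90:240,150:350],(400,300))]);cv2.imwrite('pics/w3.png',o)"
```

```text
t 7.53 pos [0.4412 0.4047 0.1729] yaw 180.1 tilt 0.4 z axis [ 0.0057  0.0041 -1.    ] f [-0.1 -0.3  0.1] grip 0.268 j [ 35.   2. 100.   0.  78. -55.]
slide first (tool now) mm [  -4.1 -771.8  157.8]  rot deg [  0.18   0.36 -16.9 ]  slide after rot [ 219.4 -739.3  160.9]
```

View pics/w3.png

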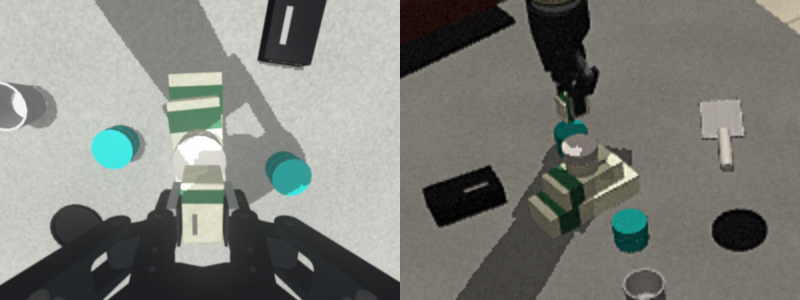

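>>> jog_arm([
  {"slide": [0, -10, -2], "rotation": [0, 0, 0]},
  {"slide": [0, -20, 0], "rotation": [0, 0, 0]},
  {"slide": [0, -30, 0], "rotation": [0, 0, 0]},
  {"slide": [0, -35, 0], "rotation": [0, 0, 0]},
  {"slide": [0, -35, 0], "rotation": [0, 0, 0]},
  {"slide": [0, -35, 0], "rotation": [0, 0, 0]},
  {"slide": [0, -35, 0], "rotation": [0, 0, 0]},
  {"slide": [0, -35, 0], "rotation": [0, 0, 0]},
  {"slide": [0, -35, 0], "rotation": [0, 0, 0]},
  {"slide": [0, -35, 0], "rotation": [0, 0, 0]},
  {"slide": [0, -35, 0], "rotation": [0, 0, 0]},
  {"slide": [0, -35, 0], "rotation": [0, 0, 0]},
  {"slide": [0, -35, 0], "rotation": [0, 0, 0]},
  {"slide": [0, -35, 0], "rotation": [0, 0, 0]},
  {"slide": [0, -35, 0], "rotation": [0, 0, 0]},
  {"slide": [0, -35, 0], "rotation": [0, 0, 0]},
  {"slide": [0, -35, 0], "rotation": [0, 0, 0]},
  {"slide": [0, -35, 0], "rotation": [0, 0, 0]},
  {"slide": [0, -35, 0], "rotation": [0, 0, 0]},
  {"slide": [0, -35, 0], "rotation": [0, 0, 0]},
])

```text
time: 9.35
tool_pos: [0.4392, -0.2533, 0.1695]
tool_rot: [-0.001, -0.001, 1.0, 0.0]
contact_force: [0.3, 0.6, 0.2]
gripper_width: 0.27
```

>>> jog_arm([
  {"slide": [0, -35, 0], "rotation": [0, 0, 0]},
  {"slide": [0, -35, 0], "rotation": [0, 0, 0]},
  {"slide": [0, -30, 0], "rotation": [0, 0, 0]},
  {"slide": [0, -25, 0], "rotation": [0, 0, 0]},
  {"slide": [0, -15, 0], "rotation": [0, 0, 0]},
  {"slide": [0, -10, 0], "rotation": [0, 0, 0]},
  {"slide": [0, 0, 0], "rotation": [0, 0, -3]},
  {"slide": [0, 0, 0], "rotation": [0, 0, -6]},
  {"slide": [0, 0, 0], "rotation": [0, 0, -5]},
  {"slide": [0, 0, 0], "rotation": [0, 0, -3]},
  {"slide": [0, 0, 0], "rotation": [0, 0, 0]},
  {"slide": [0, 0, 0], "rotation": [0, 0, 0]},
])

```text
time: 10.35
tool_pos: [0.4407, -0.4008, 0.17]
tool_rot: [-0.0, -0.148, 0.989, 0.0]
contact_force: [0.9, -0.2, -0.1]
gripper_width: 0.266
```

```bash
python3 go.py .4476 -.3665 .012 197;python3 -c "
from h import *
f=[optics.grab_frame(n)['frame'] for n in('wrist','side','scene')]
o=cv2.hconcat([cv2.resize(f[0],(400,300)),cv2.resize(f[1][270:420,350:550],(400,300))]);cv2.imwrite('pics/w4.png',o)"
```

```text
t 10.35 pos [ 0.4407 -0.4008  0.17  ] yaw 197.06 tilt 0.05 z axis [-4.e-04  8.e-04 -1.e+00] f [ 0.9 -0.2 -0.1] grip 0.266 j [ -49.    2.  100.    0.   79. -157.]
slide first (tool now) mm [-16.7  30.6 158. ]  rot deg [ 0.05 -0.01  0.06]  slide after rot [-16.6  30.8 158. ]
```

View pics/w4.png

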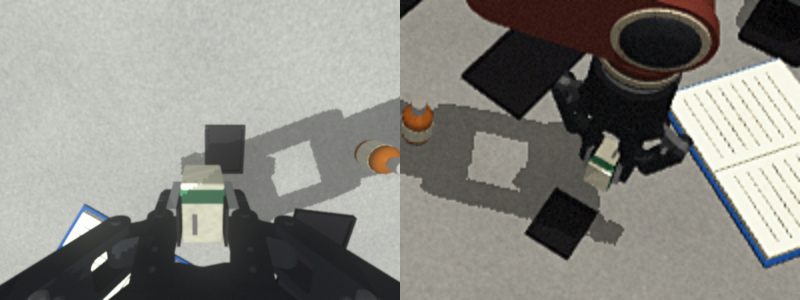

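>>> jog_arm([
  {"slide": [-5, 10, 0], "rotation": [0, 0, 0]},
  {"slide": [-7, 12, 0], "rotation": [0, 0, 0]},
  {"slide": [-4.5, 9, 10], "rotation": [0, 0, 0]},
  {"slide": [0, 0, 25], "rotation": [0, 0, 0]},
  {"slide": [0, 0, 30], "rotation": [0, 0, 0]},
  {"slide": [0, 0, 30], "rotation": [0, 0, 0]},
  {"slide": [0, 0, 20], "rotation": [0, 0, 0]},
  {"slide": [0, 0, 15], "rotation": [0, 0, 0]},
  {"slide": [0, 0, 10], "rotation": [0, 0, 0]},
  {"slide": [0, 0, 5], "rotation": [0, 0, 0]},
  {"slide": [0, 0, 0], "rotation": [0, 0, 0]},
  {"slide": [0, 0, 0], "rotation": [0, 0, 0]},
])

```text
time: 11.5
tool_pos: [0.4479, -0.3672, 0.0259]
tool_rot: [0.0, -0.149, 0.989, -0.0]
contact_force: [0.4, -0.4, 0.1]
gripper_width: 0.271
```

```bash
python3 go.py .4476 -.3665 .0115 197;python3 -c "
from h import *
f=[optics.grab_frame(n)['frame'] for n in('wrist','side','scene')]
o=cv2.hconcat([cv2.resize(f[0],(400,300)),cv2.resize(f[2][300:450,60:260],(400,300))]);cv2.imwrite('pics/w5.png',o)"
```

```text
t 11.5 pos [ 0.4479 -0.3672  0.0259] yaw 197.11 tilt 0.05 z axis [ 7.e-04 -6.e-04 -1.e+00] f [ 0.4 -0.4  0.1] grip 0.271 j [ -47.    9.  107.    0.   64. -154.]
slide first (tool now) mm [ 0.1  0.8 14.4]  rot deg [-0.05  0.03  0.11]  slide after rot [ 0.1  0.7 14.4]
```

View pics/w5.png

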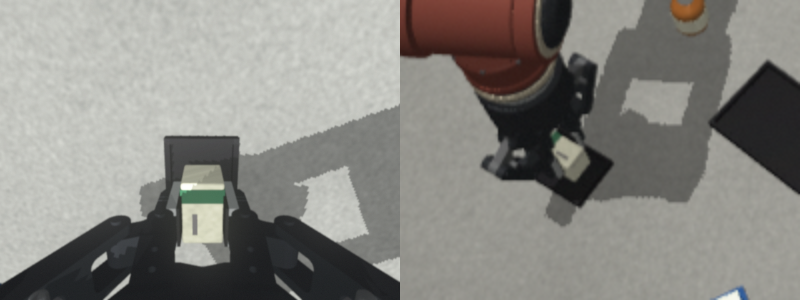

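The carton hovers centred over the small tray and aligned with it. Lowering.

>>> jog_arm([
  {"slide": [0, 0, 5], "rotation": [0, 0, 0]},
  {"slide": [0, 0, 4], "rotation": [0, 0, 0]},
  {"slide": [0, 0, 2.5], "rotation": [0, 0, 0]},
  {"slide": [0, 0, 1.5], "rotation": [0, 0, 0]},
  {"slide": [0, 0, 0.5], "rotation": [0, 0, 0]},
  {"slide": [0, 0, 0.5], "rotation": [0, 0, 0]},
  {"slide": [0, 0, 0], "rotation": [0, 0, 0]},
  {"slide": [0, 0, 0], "rotation": [0, 0, 0]},
])

```text
time: 12.32
tool_pos: [0.4475, -0.3672, 0.0115]
tool_rot: [-0.0, -0.149, 0.989, -0.0]
contact_force: [-0.7, 1.5, 1.7]
gripper_width: 0.269
```

>>> jog_arm([
  {"slide": [0, 0, 0.5], "rotation": [0, 0, 0]},
  {"slide": [0, 0, 0], "rotation": [0, 0, 0]},
])

```text
time: 12.48
tool_pos: [0.4475, -0.3672, 0.0115]
tool_rot: [-0.0, -0.149, 0.989, 0.0]
contact_force: [-2.5, 2.1, 5.6]
gripper_width: 0.265
```

>>> jog_arm([
  {"slide": [0, 0, 0], "rotation": [0, 0, 0]},
  {"slide": [0, 0, 0], "rotation": [0, 0, 0]},
  {"slide": [0, 0, 0], "rotation": [0, 0, 0]},
  {"slide": [0, 0, 0], "rotation": [0, 0, 0]},
  {"slide": [0, 0, -3], "rotation": [0, 0, 0]},
  {"slide": [0, 0, -8], "rotation": [0, 0, 0]},
  {"slide": [0, 0, -15], "rotation": [0, 0, 0]},
  {"slide": [0, 0, -25], "rotation": [0, 0, 0]},
  {"slide": [0, 0, -35], "rotation": [0, 0, 0]},
  {"slide": [0, 0, -35], "rotation": [0, 0, 0]},
  {"slide": [0, 0, -25], "rotation": [0, 0, 0]},
  {"slide": [0, 0, -10], "rotation": [0, 0, 0]},
  {"slide": [0, 0, 0], "rotation": [0, 0, 0]},
], fingers=1.0)

```text
time: 13.57
tool_pos: [0.449, -0.3687, 0.1711]
tool_rot: [0.002, -0.149, 0.989, -0.003]
contact_force: [1.2, -0.3, -0.7]
gripper_width: 0.997
```

```bash
python3 go.py .4410 .4045 .18 180;python3 -c "
from h import *
f=[optics.grab_frame(n)['frame'] for n in('wrist','side','scene')]
o=cv2.hconcat([cv2.resize(f[0],(400,300)),cv2.resize(f[2][300:450,60:260],(400,300))]);cv2.imwrite('pics/w6.png',o)"
```

```text
t 13.57 pos [ 0.449  -0.3687  0.1711] yaw 197.1 tilt 0.43 z axis [ 0.0051 -0.0054 -1.    ] f [ 1.2 -0.3 -0.7] grip 0.997 j [ -47.   -1.  102.    0.   78. -154.]
slide first (tool now) mm [-219.8  741.3  -13.1]  rot deg [-0.35  0.24 17.1 ]  slide after rot [  8.  773.2  -8.9]
```

View pics/w6.png

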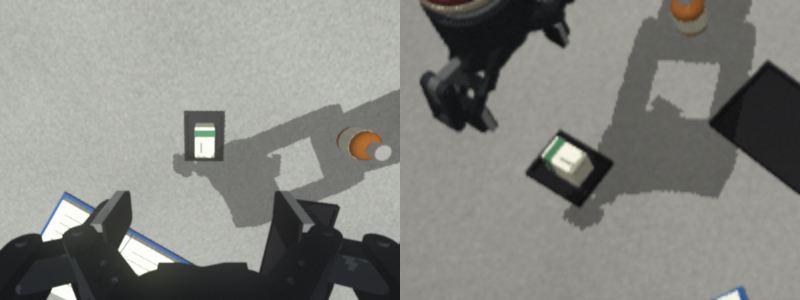

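The small carton sits flat in the small tray (scene crop (568,160)). Back to the stack.

>>> jog_arm([
  {"slide": [0, 0, 0], "rotation": [0, 0, 3]},
  {"slide": [0, 0, 0], "rotation": [0, 0, 6]},
  {"slide": [0, 0, 0], "rotation": [0, 0, 5]},
  {"slide": [0, 0, 0], "rotation": [0, 0, 3]},
  {"slide": [8, 10, -9], "rotation": [0, 0, 0]},
  {"slide": [0, 20, 0], "rotation": [0, 0, 0]},
  {"slide": [0, 30, 0], "rotation": [0, 0, 0]},
  {"slide": [0, 35, 0], "rotation": [0, 0, 0]},
  {"slide": [0, 35, 0], "rotation": [0, 0, 0]},
  {"slide": [0, 35, 0], "rotation": [0, 0, 0]},
  {"slide": [0, 35, 0], "rotation": [0, 0, 0]},
  {"slide": [0, 35, 0], "rotation": [0, 0, 0]},
  {"slide": [0, 35, 0], "rotation": [0, 0, 0]},
  {"slide": [0, 35, 0], "rotation": [0, 0, 0]},
  {"slide": [0, 35, 0], "rotation": [0, 0, 0]},
  {"slide": [0, 35, 0], "rotation": [0, 0, 0]},
  {"slide": [0, 35, 0], "rotation": [0, 0, 0]},
  {"slide": [0, 35, 0], "rotation": [0, 0, 0]},
  {"slide": [0, 35, 0], "rotation": [0, 0, 0]},
  {"slide": [0, 35, 0], "rotation": [0, 0, 0]},
])

```text
time: 15.38
tool_pos: [0.4367, 0.1493, 0.1729]
tool_rot: [-0.002, -0.001, 1.0, -0.0]
contact_force: [0.6, -0.2, 0.5]
gripper_width: 1.001
```

>>> jog_arm([
  {"slide": [0, 35, 0], "rotation": [0, 0, 0]},
  {"slide": [0, 35, 0], "rotation": [0, 0, 0]},
  {"slide": [0, 35, 0], "rotation": [0, 0, 0]},
  {"slide": [0, 35, 0], "rotation": [0, 0, 0]},
  {"slide": [0, 35, 0], "rotation": [0, 0, 0]},
  {"slide": [0, 30, 0], "rotation": [0, 0, 0]},
  {"slide": [0, 25, 0], "rotation": [0, 0, 0]},
  {"slide": [0, 15, 0], "rotation": [0, 0, 0]},
  {"slide": [0, 10, 0], "rotation": [0, 0, 0]},
  {"slide": [0, 3, 0], "rotation": [0, 0, 0]},
  {"slide": [0, 0, 0], "rotation": [0, 0, 0]},
  {"slide": [0, 0, 0], "rotation": [0, 0, 0]},
])

```text
time: 16.38
tool_pos: [0.4382, 0.4048, 0.1752]
tool_rot: [-0.0, -0.0, 1.0, -0.001]
contact_force: [-0.5, -0.9, 0.1]
gripper_width: 1.004
```

```bash
python3 go.py .4410 .4045 .079 180
sed -e "s/names=\['small_carton',/names=[/" -e "s/stack2/stack3/" stack3.py > stack4.py; python3 stack4.py; python3 -c "
from h import *
cv2.imwrite('pics/w7.png',optics.grab_frame('wrist')['frame'])"
```

```text
t 16.38 pos [0.4382 0.4048 0.1752] yaw 180.05 tilt 0.07 z axis [-7.e-04 -1.e-03 -1.e+00] f [-0.5 -0.9  0.1] grip 1.004 j [ 36.   2.  99.  -0.  79. -54.]
slide first (tool now) mm [-2.9 -0.2 96.2]  rot deg [-0.06 -0.04  0.05]  slide after rot [-2.8 -0.3 96.2]
tub scene 469 0.61 1.9
tub side 341 0.69 2.5
tub wrist 6125 0.75 16.2
middle_carton scene 903 0.66 3.0
middle_carton side 602 0.58 2.0
middle_carton wrist 6145 0.8 17.7
long_carton scene 874 0.96 8.3
long_carton side 687 0.56 5.1
long_carton wrist 3700 0.92 57.2
tub [0.4403 0.4044] 8.9 -2.728
middle_carton [0.439  0.4027] 6.199999999999989 -2.814
long_carton [0.4367 0.402 ] 3.1999999999999886 -1.794
```

View pics/stack3.png

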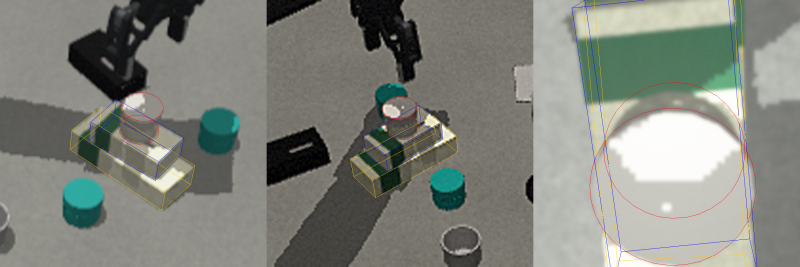

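View pics/w7.png

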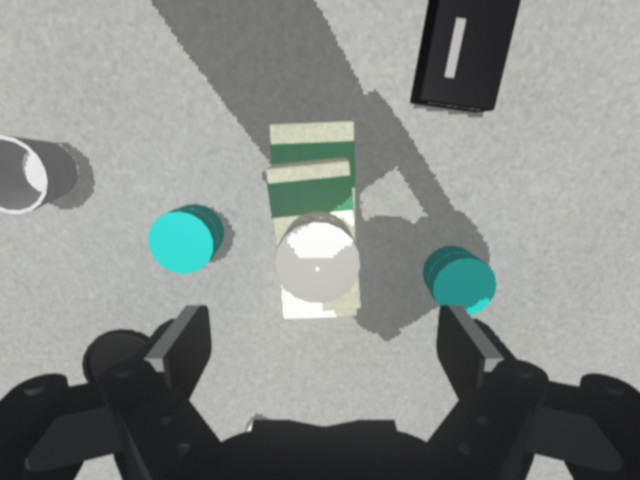

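The white lid is at wrist (318,262), between the open fingers, and the fit agrees across the three cameras. Descending to the tub.

>>> jog_arm([
  {"slide": [-2, 0, 10], "rotation": [0, 0, 0]},
  {"slide": [0, 0, 20], "rotation": [0, 0, 0]},
  {"slide": [0, 0, 25], "rotation": [0, 0, 0]},
  {"slide": [0, 0, 20], "rotation": [0, 0, 0]},
  {"slide": [0, 0, 12], "rotation": [0, 0, 0]},
  {"slide": [0, 0, 6], "rotation": [0, 0, 0]},
  {"slide": [0, 0, 3], "rotation": [0, 0, 0]},
  {"slide": [0, 0, 0], "rotation": [0, 0, 0]},
  {"slide": [0, 0, 0], "rotation": [0, 0, 0]},
], fingers=1.0)

```text
time: 17.78
tool_pos: [0.4409, 0.4063, 0.081]
tool_rot: [0.001, -0.001, 1.0, 0.001]
contact_force: [0.4, 0.5, -0.1]
gripper_width: 0.999
```

>>> jog_arm([
  {"slide": [0, 0, 0], "rotation": [0, 0, 0]},
  {"slide": [0, 0, 0], "rotation": [0, 0, 0]},
  {"slide": [0, 0, 0], "rotation": [0, 0, 0]},
  {"slide": [0, 0, 0], "rotation": [0, 0, 0]},
  {"slide": [0, 0, 0], "rotation": [0, 0, 0]},
  {"slide": [0, 0, 0], "rotation": [0, 0, 0]},
  {"slide": [0, 0, 0], "rotation": [0, 0, 0]},
  {"slide": [0, 0, 0], "rotation": [0, 0, 0]},
  {"slide": [0, 0, 0], "rotation": [0, 0, 0]},
  {"slide": [0, 0, 0], "rotation": [0, 0, 0]},
], fingers=0.0)

```text
time: 18.62
tool_pos: [0.441, 0.4064, 0.0812]
tool_rot: [0.001, -0.001, 1.0, 0.001]
contact_force: [0.7, -0.6, 6.5]
gripper_width: 0.569
```

>>> jog_arm([
  {"slide": [0, 0, -2], "rotation": [0, 0, 0]},
  {"slide": [0, 0, -4], "rotation": [0, 0, 0]},
  {"slide": [0, 0, -8], "rotation": [0, 0, 0]},
  {"slide": [0, 0, -14], "rotation": [0, 0, 0]},
  {"slide": [0, 0, -20], "rotation": [0, 0, 0]},
  {"slide": [0, 0, -15], "rotation": [0, 0, 0]},
  {"slide": [0, 0, -7], "rotation": [0, 0, 0]},
  {"slide": [0, 0, 0], "rotation": [0, 0, 0]},
])

```text
time: 19.28
tool_pos: [0.4415, 0.4068, 0.1532]
tool_rot: [0.002, -0.001, 1.0, 0.002]
contact_force: [-0.2, 0.1, -0.7]
gripper_width: 0.565
```

```bash
python3 go.py .5813 .2216 .012 180;python3 -c "
from h import *
f=[optics.grab_frame(n)['frame'] for n in('wrist','side','scene')]
o=cv2.hconcat([cv2.resize(f[0],(400,300)),cv2.resize(f[1][90:240,150:350],(400,300))]);cv2.imwrite('pics/w8.png',o)"
```

```text
t 19.28 pos [0.4415 0.4068 0.1532] yaw 180.1 tilt 0.3 z axis [ 0.0043  0.0031 -1.    ] f [-0.2  0.1 -0.7] grip 0.565 j [ 36.   3. 100.   0.  77. -55.]
slide first (tool now) mm [-138.9 -185.9  141.3]  rot deg [0.18 0.25 0.1 ]  slide after rot [-139.8 -185.2  141.2]
```

View pics/w8.png

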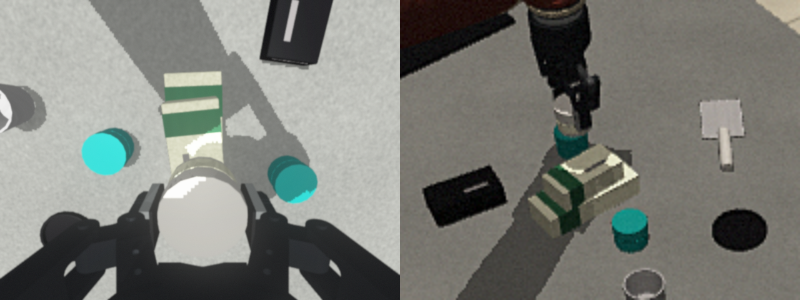

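The tub is gripped upright (opening 0.565) and the cartons below look unmoved. Carrying it to the round tray.

>>> jog_arm([
  {"slide": [-7, -10, 0], "rotation": [0, 0, 0]},
  {"slide": [-15, -20, 0], "rotation": [0, 0, 0]},
  {"slide": [-21, -28, 0], "rotation": [0, 0, 0]},
  {"slide": [-24, -32, 0], "rotation": [0, 0, 0]},
  {"slide": [-24, -32, 0], "rotation": [0, 0, 0]},
  {"slide": [-21, -28, 0], "rotation": [0, 0, 0]},
  {"slide": [-15, -20, 0], "rotation": [0, 0, 0]},
  {"slide": [-9, -12, 0], "rotation": [0, 0, 0]},
  {"slide": [-3, -4, 5], "rotation": [0, 0, 0]},
  {"slide": [0, 0, 15], "rotation": [0, 0, 0]},
  {"slide": [0, 0, 25], "rotation": [0, 0, 0]},
  {"slide": [0, 0, 30], "rotation": [0, 0, 0]},
  {"slide": [0, 0, 25], "rotation": [0, 0, 0]},
  {"slide": [0, 0, 13], "rotation": [0, 0, 0]},
  {"slide": [0, 0, 7], "rotation": [0, 0, 0]},
  {"slide": [0, 0, 3], "rotation": [0, 0, 0]},
  {"slide": [0, 0, 0], "rotation": [0, 0, 0]},
  {"slide": [0, 0, 0], "rotation": [0, 0, 0]},
])

```text
time: 20.93
tool_pos: [0.5806, 0.2206, 0.0284]
tool_rot: [0.001, -0.001, 1.0, 0.0]
contact_force: [0.0, -0.6, 0.0]
gripper_width: 0.568
```

```bash
python3 go.py .5813 .2216 .014 180;python3 -c "
from h import *
f=[optics.grab_frame(n)['frame'] for n in('wrist','side','scene')]
o=cv2.hconcat([cv2.resize(f[1][130:280,220:420],(400,300)),cv2.resize(f[2][180:330,300:500],(400,300))]);cv2.imwrite('pics/w9.png',o)"
```

```text
t 20.93 pos [0.5806 0.2206 0.0284] yaw 180.12 tilt 0.15 z axis [ 2.5e-03  7.0e-04 -1.0e+00] f [ 0.  -0.6  0. ] grip 0.568 j [ 14.  14. 101.   0.  65. -76.]
slide first (tool now) mm [-0.7  1.  14.4]  rot deg [0.04 0.14 0.12]  slide after rot [-0.7  1.  14.4]
```

View pics/w9.png

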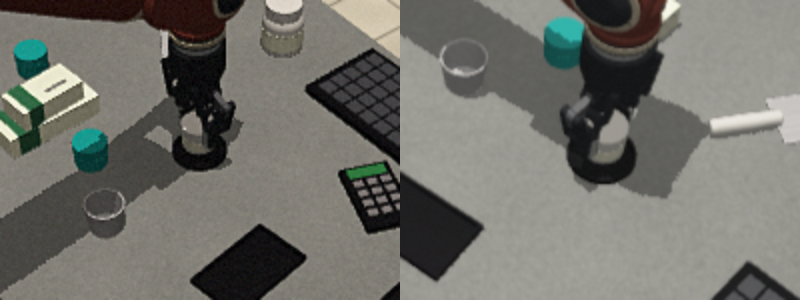

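The tub is centred above the round tray in both views. Lowering.

>>> jog_arm([
  {"slide": [0, 0.5, 5], "rotation": [0, 0, 0]},
  {"slide": [0, 0.5, 4], "rotation": [0, 0, 0]},
  {"slide": [0, 0, 2.5], "rotation": [0, 0, 0]},
  {"slide": [0, 0, 1.5], "rotation": [0, 0, 0]},
  {"slide": [0, 0, 0.5], "rotation": [0, 0, 0]},
  {"slide": [0, 0, 0.5], "rotation": [0, 0, 0]},
  {"slide": [0, 0, 0], "rotation": [0, 0, 0]},
  {"slide": [0, 0, 0], "rotation": [0, 0, 0]},
])

```text
time: 21.75
tool_pos: [0.5792, 0.221, 0.0143]
tool_rot: [-0.001, -0.001, 1.0, -0.0]
contact_force: [-5.0, -1.7, 9.1]
gripper_width: 0.563
```

>>> jog_arm([
  {"slide": [0, 0, 0], "rotation": [0, 0, 0]},
  {"slide": [0, 0, 0], "rotation": [0, 0, 0]},
  {"slide": [0, 0, 0], "rotation": [0, 0, 0]},
  {"slide": [0, 0, 0], "rotation": [0, 0, 0]},
  {"slide": [0, 0, -3], "rotation": [0, 0, 0]},
  {"slide": [0, 0, -8], "rotation": [0, 0, 0]},
  {"slide": [0, 0, -15], "rotation": [0, 0, 0]},
  {"slide": [0, 0, -25], "rotation": [0, 0, 0]},
  {"slide": [0, 0, -30], "rotation": [0, 0, 0]},
  {"slide": [0, 0, -30], "rotation": [0, 0, 0]},
  {"slide": [0, 0, -20], "rotation": [0, 0, 0]},
  {"slide": [0, 0, -10], "rotation": [0, 0, 0]},
  {"slide": [10, 12, 0], "rotation": [0, 0, 0]},
  {"slide": [20, 25, 0], "rotation": [0, 0, 0]},
  {"slide": [28, 36, 0], "rotation": [0, 0, -1]},
  {"slide": [29, 36, 0], "rotation": [0, 0, -1]},
  {"slide": [27, 36, 0], "rotation": [0, 0, -2]},
  {"slide": [17, 23, 0], "rotation": [0, 0, -2]},
  {"slide": [8, 12, 0], "rotation": [0, 0, 0]},
  {"slide": [0, 0, 0], "rotation": [0, 0, 0]},
], fingers=1.0)

```text
time: 23.42
tool_pos: [0.4397, 0.3898, 0.152]
tool_rot: [-0.002, -0.055, 0.998, -0.0]
contact_force: [0.2, -0.6, 0.1]
gripper_width: 0.997
```

```bash

sed -e "s/names=\['small_carton','tub',/names=[/" -e "s/stack2/stack4/" stack3.py > stack5.py; python3 stack5.py;  python3 go.py .439 .4027 .044 186; python3 -c "
from h import *
f=[optics.grab_frame(n)['frame'] for n in('wrist','side','scene')]
o=cv2.hconcat([cv2.resize(f[1][130:280,220:420],(400,300)),cv2.resize(f[2][180:330,300:500],(400,300))]);cv2.imwrite('pics/w10.png',o)"
```

```text
middle_carton scene 1195 0.8 0.9
middle_carton side 823 0.94 1.2
middle_carton wrist 12470 0.73 247.5
long_carton scene 907 0.84 6.8
long_carton side 626 0.76 4.9
long_carton wrist 4501 0.81 59.0
middle_carton [0.4381 0.4022] 5.5 -1.902
long_carton [0.4367 0.4027] 2.6 -1.785
t 23.87 pos [0.4437 0.3873 0.1538] yaw 186.0 tilt 0.0 z axis [-0.e+00 -1.e-04 -1.e+00] f [-0.3  0.1 -0.3] grip 1.003 j [ 34.   2. 101.  -0.  77. -62.]
slide first (tool now) mm [  3.   15.8 109.8]  rot deg [-0. -0.  0.]  slide after rot [  3.   15.8 109.8]
```

View pics/w10.png

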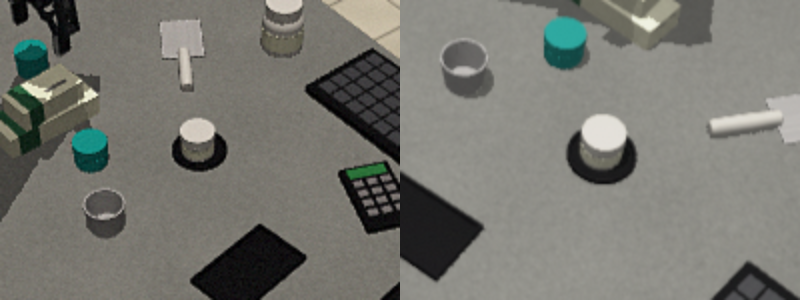

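View pics/stack4.png

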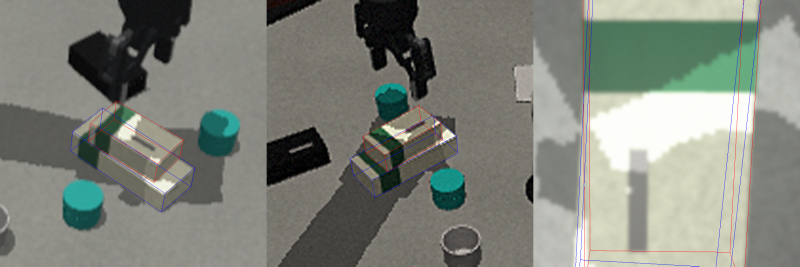

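The tub stands upright inside the round tray (scene crop (602,143)). The middle carton is ready to grasp and its fit holds.

>>> jog_arm([
  {"slide": [3, 8, 10], "rotation": [0, 0, 0]},
  {"slide": [1, 8, 20], "rotation": [0, 0, 0]},
  {"slide": [0, 0, 25], "rotation": [0, 0, 0]},
  {"slide": [0, 0, 25], "rotation": [0, 0, 0]},
  {"slide": [0, 0, 17], "rotation": [0, 0, 0]},
  {"slide": [0, 0, 9], "rotation": [0, 0, 0]},
  {"slide": [0, 0, 4], "rotation": [0, 0, 0]},
  {"slide": [0, 0, 0], "rotation": [0, 0, 0]},
  {"slide": [0, 0, 0], "rotation": [0, 0, 0]},
], fingers=1.0)

```text
time: 24.77
tool_pos: [0.4378, 0.4041, 0.0447]
tool_rot: [0.001, -0.053, 0.999, 0.0]
contact_force: [-0.0, 0.7, 0.1]
gripper_width: 1.0
```

>>> jog_arm([
  {"slide": [0, 0, 0], "rotation": [0, 0, 0]},
  {"slide": [0, 0, 0], "rotation": [0, 0, 0]},
  {"slide": [0, 0, 0], "rotation": [0, 0, 0]},
  {"slide": [0, 0, 0], "rotation": [0, 0, 0]},
  {"slide": [0, 0, 0], "rotation": [0, 0, 0]},
  {"slide": [0, 0, 0], "rotation": [0, 0, 0]},
  {"slide": [0, 0, 0], "rotation": [0, 0, 0]},
  {"slide": [0, 0, 0], "rotation": [0, 0, 0]},
  {"slide": [0, 0, 0], "rotation": [0, 0, 0]},
], fingers=0.0)

```text
time: 25.52
tool_pos: [0.4383, 0.4042, 0.0455]
tool_rot: [0.001, -0.053, 0.999, 0.001]
contact_force: [-0.2, -0.4, 4.9]
gripper_width: 0.618
```

>>> jog_arm([
  {"slide": [0, 0, -2], "rotation": [0, 0, 0]},
  {"slide": [0, 0, -4], "rotation": [0, 0, 0]},
  {"slide": [0, 0, -8], "rotation": [0, 0, 0]},
  {"slide": [0, 0, -14], "rotation": [0, 0, 0]},
  {"slide": [0, 0, -20], "rotation": [0, 0, 0]},
  {"slide": [0, 0, -20], "rotation": [0, 0, 0]},
  {"slide": [0, 0, -15], "rotation": [0, 0, 0]},
  {"slide": [0, 0, -7], "rotation": [0, 0, 0]},
  {"slide": [0, 0, 0], "rotation": [0, 0, 0]},
])

```text
time: 26.27
tool_pos: [0.4386, 0.4045, 0.1372]
tool_rot: [0.002, -0.053, 0.999, 0.001]
contact_force: [0.1, 0.6, -1.6]
gripper_width: 0.62
```

```bash
python3 go.py .5017 .0064 .014 189.1;python3 -c "
from h import *
f=[optics.grab_frame(n)['frame'] for n in('wrist','side','scene')]
o=cv2.hconcat([cv2.resize(f[0],(400,300)),cv2.resize(f[1][90:240,150:350],(400,300))]);cv2.imwrite('pics/w11.png',o)"
```

```text
t 26.27 pos [0.4386 0.4045 0.1372] yaw 186.1 tilt 0.3 z axis [ 0.0043  0.0031 -1.    ] f [ 0.1  0.6 -1.6] grip 0.62 j [ 36.   3. 101.   0.  75. -61.]
slide first (tool now) mm [ -19.9 -402.9  122.2]  rot deg [ 0.14  0.27 -3.  ]  slide after rot [   0.7 -403.1  123.2]
```

View pics/w11.png

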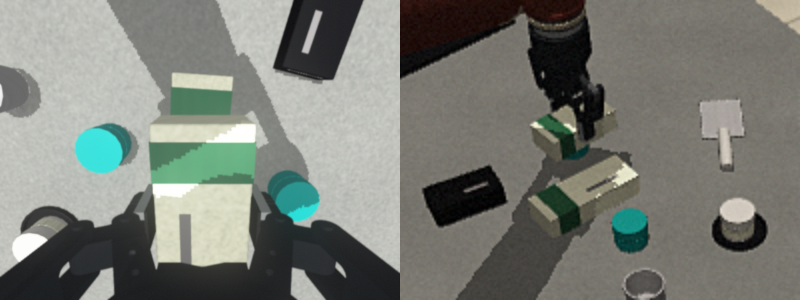

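>>> jog_arm([
  {"slide": [0, 0, -2], "rotation": [0, 0, -3]},
  {"slide": [0, -10, 0], "rotation": [0, 0, 0]},
  {"slide": [0, -20, 0], "rotation": [0, 0, 0]},
  {"slide": [0, -30, 0], "rotation": [0, 0, 0]},
  {"slide": [0, -35, 0], "rotation": [0, 0, 0]},
  {"slide": [0, -35, 0], "rotation": [0, 0, 0]},
  {"slide": [0, -35, 0], "rotation": [0, 0, 0]},
  {"slide": [0, -35, 0], "rotation": [0, 0, 0]},
  {"slide": [0, -35, 0], "rotation": [0, 0, 0]},
  {"slide": [0, -35, 0], "rotation": [0, 0, 0]},
  {"slide": [0, -35, 0], "rotation": [0, 0, 0]},
  {"slide": [0, -30, 0], "rotation": [0, 0, 0]},
  {"slide": [0, -25, 0], "rotation": [0, 0, 0]},
  {"slide": [0, -20, 0], "rotation": [0, 0, 0]},
  {"slide": [0, -13, 0], "rotation": [0, 0, 0]},
  {"slide": [0, -8, 0], "rotation": [0, 0, 0]},
  {"slide": [0, -2, 0], "rotation": [0, 0, 0]},
  {"slide": [0, 0, 0], "rotation": [0, 0, 0]},
  {"slide": [0, 0, 0], "rotation": [0, 0, 0]},
])

```text
time: 28.0
tool_pos: [0.5006, 0.0061, 0.1354]
tool_rot: [-0.0, -0.079, 0.997, 0.0]
contact_force: [-0.5, 0.6, -0.7]
gripper_width: 0.619
```

```bash
python3 go.py .5017 .0064 .012 189.1;python3 -c "
from h import *
f=[optics.grab_frame(n)['frame'] for n in('wrist','side','scene')]
o=cv2.hconcat([cv2.resize(f[0],(400,300)),cv2.resize(f[2][220:370,200:400],(400,300))]);cv2.imwrite('pics/w12.png',o)"
```

```text
t 28.0 pos [0.5006 0.0061 0.1354] yaw 189.11 tilt 0.05 z axis [-9.e-04  4.e-04 -1.e+00] f [-0.5  0.6 -0.7] grip 0.619 j [  -8.  -10.  114.    0.   76. -107.]
slide first (tool now) mm [-1.200e+00  1.000e-01  1.234e+02]  rot deg [ 0.03 -0.04  0.01]  slide after rot [ -1.1   0.2 123.4]
```

View pics/w12.png

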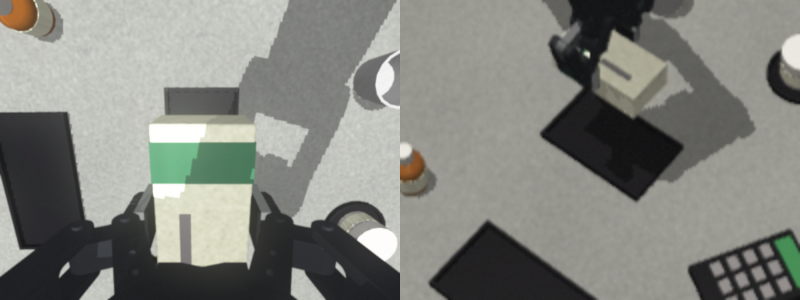

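>>> jog_arm([
  {"slide": [-1, 0, 8], "rotation": [0, 0, 0]},
  {"slide": [0, 0, 18], "rotation": [0, 0, 0]},
  {"slide": [0, 0, 25], "rotation": [0, 0, 0]},
  {"slide": [0, 0, 25], "rotation": [0, 0, 0]},
  {"slide": [0, 0, 18], "rotation": [0, 0, 0]},
  {"slide": [0, 0, 10], "rotation": [0, 0, 0]},
  {"slide": [0, 0, 6], "rotation": [0, 0, 0]},
  {"slide": [0, 0, 5], "rotation": [0, 0, 0]},
  {"slide": [0, 0, 4], "rotation": [0, 0, 0]},
  {"slide": [0, 0, 2.5], "rotation": [0, 0, 0]},
  {"slide": [0, 0, 1.5], "rotation": [0, 0, 0]},
  {"slide": [0, 0, 0.5], "rotation": [0, 0, 0]},
  {"slide": [0, 0, 0], "rotation": [0, 0, 0]},
  {"slide": [0, 0, 0], "rotation": [0, 0, 0]},
])

```text
time: 29.32
tool_pos: [0.5024, 0.0057, 0.0128]
tool_rot: [0.0, -0.079, 0.997, -0.0]
contact_force: [-0.5, 0.4, -1.1]
gripper_width: 0.622
```

```bash
python3 go.py .5017 .0064 .012 189.1;python3 -c "
from h import *
f=[optics.grab_frame(n)['frame'] for n in('wrist','side','scene')]
o=cv2.hconcat([cv2.resize(f[0],(400,300)),cv2.resize(f[2][220:370,200:400],(400,300))]);cv2.imwrite('pics/w13.png',o)"
```

```text
t 29.32 pos [0.5024 0.0057 0.0128] yaw 189.1 tilt 0.05 z axis [ 9.e-04 -1.e-04 -1.e+00] f [-0.5  0.4 -1.1] grip 0.622 j [  -8.    1.  118.    0.   62. -107.]
slide first (tool now) mm [0.6 0.8 0.8]  rot deg [-0.02  0.05 -0.  ]  slide after rot [0.6 0.8 0.8]
```

View pics/w13.png

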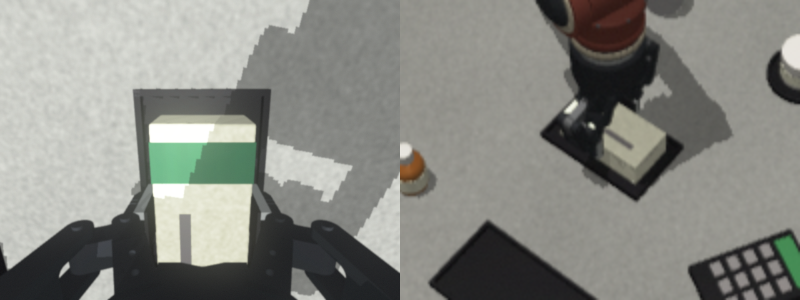

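The carton is inside the rim. Stepping down until contact.

>>> jog_arm([
  {"slide": [0, 0, 0.5], "rotation": [0, 0, 0]},
  {"slide": [0, 0, 0.5], "rotation": [0, 0, 0]},
  {"slide": [0, 0, 0], "rotation": [0, 0, 0]},
])

```text
time: 29.72
tool_pos: [0.5023, 0.0057, 0.0125]
tool_rot: [-0.0, -0.079, 0.997, -0.0]
contact_force: [-4.6, 0.2, 6.9]
gripper_width: 0.618
```

>>> jog_arm([
  {"slide": [0, 0, 0], "rotation": [0, 0, 0]},
  {"slide": [0, 0, 0], "rotation": [0, 0, 0]},
  {"slide": [0, 0, 0], "rotation": [0, 0, 0]},
  {"slide": [0, 0, 0], "rotation": [0, 0, 0]},
  {"slide": [0, 0, -3], "rotation": [0, 0, 0]},
  {"slide": [0, 0, -8], "rotation": [0, 0, 0]},
  {"slide": [0, 0, -15], "rotation": [0, 0, 0]},
  {"slide": [0, 0, -25], "rotation": [0, 0, 0]},
  {"slide": [0, 0, -30], "rotation": [0, 0, 0]},
  {"slide": [0, 0, -30], "rotation": [0, 0, 0]},
  {"slide": [0, 0, -20], "rotation": [0, 0, 0]},
  {"slide": [0, 0, -10], "rotation": [0, 0, 0]},
  {"slide": [0, 0, 0], "rotation": [0, 0, 3.5]},
  {"slide": [0, 0, 0], "rotation": [0, 0, 3]},
], fingers=1.0)

```text
time: 30.88
tool_pos: [0.5024, 0.0057, 0.1535]
tool_rot: [0.001, -0.021, 1.0, -0.0]
contact_force: [-0.2, -0.4, -0.4]
gripper_width: 0.998
```

>>> jog_arm([
  {"slide": [1, 10, 0], "rotation": [0, 0, 0]},
  {"slide": [2, 20, 0], "rotation": [0, 0, 0]},
  {"slide": [4, 30, 0], "rotation": [0, 0, 0]},
  {"slide": [4, 35, 0], "rotation": [0, 0, 0]},
  {"slide": [4, 35, 0], "rotation": [0, 0, 0]},
  {"slide": [4, 35, 0], "rotation": [0, 0, 0]},
  {"slide": [4, 35, 0], "rotation": [0, 0, 0]},
  {"slide": [4, 35, 0], "rotation": [0, 0, 0]},
  {"slide": [4, 35, 0], "rotation": [0, 0, 0]},
  {"slide": [4, 35, 0], "rotation": [0, 0, 0]},
  {"slide": [4, 30, 0], "rotation": [0, 0, 0]},
  {"slide": [3, 25, 0], "rotation": [0, 0, 0]},
  {"slide": [3, 20, 0], "rotation": [0, 0, 0]},
  {"slide": [2, 13, 0], "rotation": [0, 0, 0]},
  {"slide": [1, 6, 0], "rotation": [0, 0, 0]},
  {"slide": [0, 0, 0], "rotation": [0, 0, 0]},
  {"slide": [0, 0, 0], "rotation": [0, 0, 0]},
])

```text
time: 32.3
tool_pos: [0.4358, 0.4016, 0.1519]
tool_rot: [-0.0, -0.023, 1.0, -0.0]
contact_force: [0.2, -0.2, 0.8]
gripper_width: 0.999
```

```bash

sed -e "s/names=\['small_carton','tub','middle_carton',/names=[/" -e "s/stack2/stack5/" -e 's/"side","wrist"/"side"/' stack3.py > stack6.py; python3 stack6.py;  python3 go.py .4367 .4022 .007 182.6; python3 -c "
from h import *
f=[optics.grab_frame(n)['frame'] for n in('wrist','side','scene')]
o=cv2.hconcat([cv2.resize(f[0],(400,300)),cv2.resize(f[2][220:370,200:400],(400,300))]);cv2.imwrite('pics/w14.png',o)"
```

```text
long_carton scene 1835 0.92 0.7
long_carton side 1193 0.87 0.4
long_carton [0.4371 0.4016] 3.0 -1.881
t 32.5 pos [0.4363 0.4012 0.1523] yaw 182.52 tilt 0.01 z axis [-0.e+00 -2.e-04 -1.e+00] f [ 0.1  0.9 -0.9] grip 1.0 j [ 35.   2. 101.  -0.  77. -57.]
slide first (tool now) mm [ -0.4   1.  145.3]  rot deg [-0.01 -0.   -0.08]  slide after rot [ -0.4   1.  145.3]
```

View pics/w14.png

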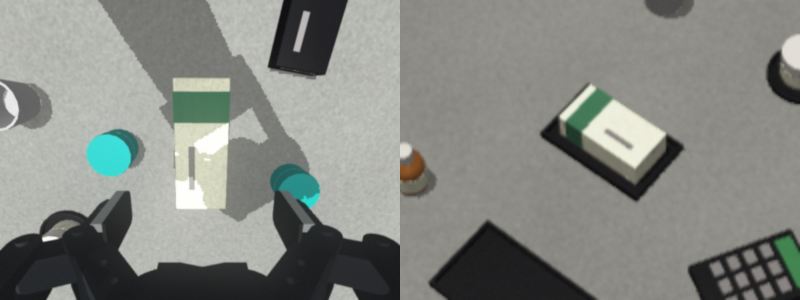

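View pics/stack5.png

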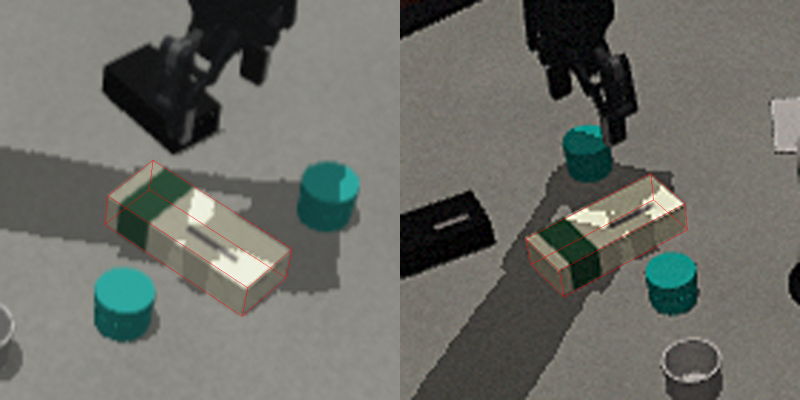

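The middle carton lies flat in its tray (scene crop (612,133)) and the long carton's outline fits well. Grasping it.

>>> jog_arm([
  {"slide": [-0.5, 1, 10], "rotation": [0, 0, 0]},
  {"slide": [0, 0, 22], "rotation": [0, 0, 0]},
  {"slide": [0, 0, 30], "rotation": [0, 0, 0]},
  {"slide": [0, 0, 30], "rotation": [0, 0, 0]},
  {"slide": [0, 0, 22], "rotation": [0, 0, 0]},
  {"slide": [0, 0, 16], "rotation": [0, 0, 0]},
  {"slide": [0, 0, 9], "rotation": [0, 0, 0]},
  {"slide": [0, 0, 4], "rotation": [0, 0, 0]},
  {"slide": [0, 0, 0], "rotation": [0, 0, 0]},
  {"slide": [0, 0, 0], "rotation": [0, 0, 0]},
], fingers=1.0)

```text
time: 33.48
tool_pos: [0.4371, 0.4036, 0.0102]
tool_rot: [0.001, -0.023, 1.0, 0.0]
contact_force: [-0.9, 0.3, -0.5]
gripper_width: 1.0
```

>>> jog_arm([
  {"slide": [0, 0, 0], "rotation": [0, 0, 0]},
  {"slide": [0, 0, 0], "rotation": [0, 0, 0]},
  {"slide": [0, 0, 0], "rotation": [0, 0, 0]},
  {"slide": [0, 0, 0], "rotation": [0, 0, 0]},
  {"slide": [0, 0, 0], "rotation": [0, 0, 0]},
  {"slide": [0, 0, 0], "rotation": [0, 0, 0]},
  {"slide": [0, 0, 0], "rotation": [0, 0, 0]},
  {"slide": [0, 0, 0], "rotation": [0, 0, 0]},
  {"slide": [0, 0, 0], "rotation": [0, 0, 0]},
], fingers=0.0)

```text
time: 34.23
tool_pos: [0.4376, 0.404, 0.0112]
tool_rot: [0.001, -0.023, 1.0, 0.001]
contact_force: [-0.1, -0.1, 6.2]
gripper_width: 0.686
```

>>> jog_arm([
  {"slide": [0, 0, -2], "rotation": [0, 0, 0]},
  {"slide": [0, 0, -4], "rotation": [0, 0, 0]},
  {"slide": [0, 0, -8], "rotation": [0, 0, 0]},
  {"slide": [0, 0, -14], "rotation": [0, 0, 0]},
  {"slide": [0, 0, -22], "rotation": [0, 0, 0]},
  {"slide": [0, 0, -25], "rotation": [0, 0, 0]},
  {"slide": [0, 0, -25], "rotation": [0, 0, 0]},
  {"slide": [0, 0, -20], "rotation": [0, 0, 0]},
  {"slide": [0, 0, -10], "rotation": [0, 0, 0]},
  {"slide": [0, 0, 0], "rotation": [0, 0, 0]},
])

```text
time: 35.07
tool_pos: [0.4381, 0.4044, 0.1436]
tool_rot: [0.003, -0.023, 1.0, 0.002]
contact_force: [0.9, -0.1, -1.1]
gripper_width: 0.683
```

```bash
python3 go.py .5836 -.1808 .012 189.4;python3 -c "
from h import *
f=[optics.grab_frame(n)['frame'] for n in('wrist','side','scene')]
o=cv2.hconcat([cv2.resize(f[0],(400,300)),cv2.resize(f[1][90:240,150:350],(400,300))]);cv2.imwrite('pics/w15.png',o)"
```

```text
t 35.07 pos [0.4381 0.4044 0.1436] yaw 182.61 tilt 0.39 z axis [ 0.0056  0.004  -1.    ] f [ 0.9 -0.1 -1.1] grip 0.683 j [ 36.   3. 101.   0.  76. -57.]
slide first (tool now) mm [-118.  -591.8  130.1]  rot deg [ 0.2   0.34 -6.79]  slide after rot [ -48.  -601.2  131.6]
```

View pics/w15.png

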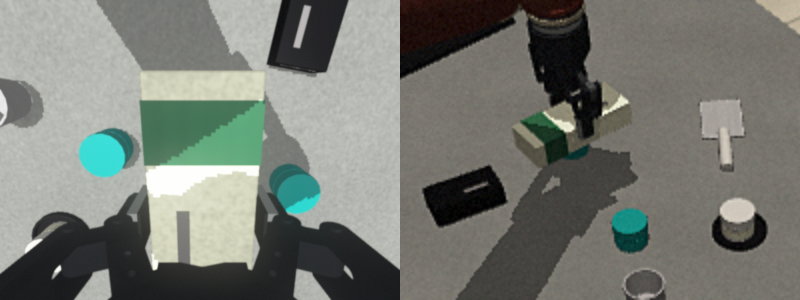

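>>> jog_arm([
  {"slide": [0, 0, -2], "rotation": [0, 0, -3.4]},
  {"slide": [0, 0, 0], "rotation": [0, 0, -3.4]},
  {"slide": [-1, -10, 0], "rotation": [0, 0, 0]},
  {"slide": [-2, -20, 0], "rotation": [0, 0, 0]},
  {"slide": [-3, -30, 0], "rotation": [0, 0, 0]},
  {"slide": [-3, -35, 0], "rotation": [0, 0, 0]},
  {"slide": [-3, -35, 0], "rotation": [0, 0, 0]},
  {"slide": [-3, -35, 0], "rotation": [0, 0, 0]},
  {"slide": [-3, -35, 0], "rotation": [0, 0, 0]},
  {"slide": [-3, -35, 0], "rotation": [0, 0, 0]},
  {"slide": [-3, -35, 0], "rotation": [0, 0, 0]},
  {"slide": [-3, -35, 0], "rotation": [0, 0, 0]},
  {"slide": [-3, -35, 0], "rotation": [0, 0, 0]},
  {"slide": [-3, -35, 0], "rotation": [0, 0, 0]},
  {"slide": [-3, -35, 0], "rotation": [0, 0, 0]},
  {"slide": [-3, -35, 0], "rotation": [0, 0, 0]},
  {"slide": [-3, -35, 0], "rotation": [0, 0, 0]},
  {"slide": [-2, -30, 0], "rotation": [0, 0, 0]},
  {"slide": [-2, -25, 0], "rotation": [0, 0, 0]},
  {"slide": [-1, -20, 0], "rotation": [0, 0, 0]},
])

```text
time: 36.88
tool_pos: [0.5723, -0.1392, 0.1395]
tool_rot: [-0.001, -0.08, 0.997, 0.0]
contact_force: [0.7, -0.4, -1.2]
gripper_width: 0.695
```

>>> jog_arm([
  {"slide": [-1, -15, 0], "rotation": [0, 0, 0]},
  {"slide": [0, -12, 0], "rotation": [0, 0, 0]},
  {"slide": [0, -10, 0], "rotation": [0, 0, 0]},
  {"slide": [0, -6, 0], "rotation": [0, 0, 0]},
  {"slide": [0, -3, 0], "rotation": [0, 0, 0]},
  {"slide": [0, 0, 0], "rotation": [0, 0, 0]},
  {"slide": [0, 0, 0], "rotation": [0, 0, 0]},
])

```text
time: 37.47
tool_pos: [0.5819, -0.1813, 0.1413]
tool_rot: [-0.0, -0.082, 0.997, 0.0]
contact_force: [-1.2, -0.1, -1.1]
gripper_width: 0.687
```

```bash
python3 go.py .5836 -.1808 .014 189.4;python3 -c "
from h import *
f=[optics.grab_frame(n)['frame'] for n in('wrist','side','scene')]
o=cv2.hconcat([cv2.resize(f[0],(400,300)),cv2.resize(f[2][290:440,160:360],(400,300))]);cv2.imwrite('pics/w16.png',o)"
```

```text
t 37.47 pos [ 0.5819 -0.1813  0.1413] yaw 189.43 tilt 0.02 z axis [-2.e-04  4.e-04 -1.e+00] f [-1.2 -0.1 -1.1] grip 0.687 j [ -24.    5.   99.    0.   76. -124.]
slide first (tool now) mm [ -1.8   0.2 127.3]  rot deg [ 0.02 -0.01  0.03]  slide after rot [ -1.8   0.2 127.3]
```

View pics/w16.png

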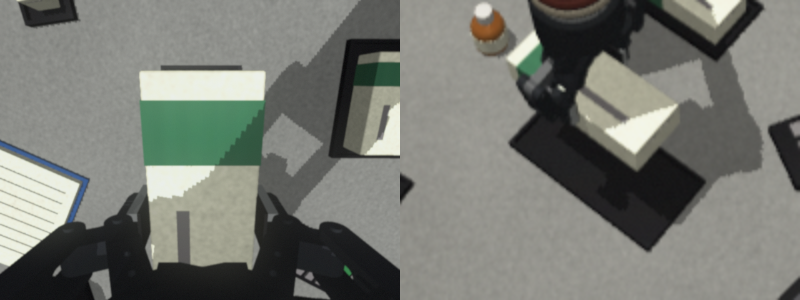

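>>> jog_arm([
  {"slide": [-1.5, 0, 8], "rotation": [0, 0, 0]},
  {"slide": [0, 0, 18], "rotation": [0, 0, 0]},
  {"slide": [0, 0, 25], "rotation": [0, 0, 0]},
  {"slide": [0, 0, 25], "rotation": [0, 0, 0]},
  {"slide": [0, 0, 18], "rotation": [0, 0, 0]},
  {"slide": [0, 0, 12], "rotation": [0, 0, 0]},
  {"slide": [0, 0, 7], "rotation": [0, 0, 0]},
  {"slide": [0, 0, 5], "rotation": [0, 0, 0]},
  {"slide": [0, 0, 3], "rotation": [0, 0, 0]},
  {"slide": [0, 0, 2], "rotation": [0, 0, 0]},
  {"slide": [0, 0, 1], "rotation": [0, 0, 0]},
  {"slide": [0, 0, 0], "rotation": [0, 0, 0]},
  {"slide": [0, 0, 0], "rotation": [0, 0, 0]},
])

```text
time: 38.7
tool_pos: [0.584, -0.182, 0.0182]
tool_rot: [0.001, -0.082, 0.997, -0.0]
contact_force: [-0.6, -0.1, -1.3]
gripper_width: 0.69
```

```bash
python3 go.py .5836 -.1808 .014 189.4;python3 -c "
from h import *
f=[optics.grab_frame(n)['frame'] for n in('wrist','side','scene')]
o=cv2.hconcat([cv2.resize(f[1][220:370,310:510],(400,300)),cv2.resize(f[2][290:440,160:360],(400,300))]);cv2.imwrite('pics/w17.png',o)"
```

```text
t 38.7 pos [ 0.584  -0.182   0.0182] yaw 189.4 tilt 0.08 z axis [ 1.3e-03 -6.0e-04 -1.0e+00] f [-0.6 -0.1 -1.3] grip 0.69 j [ -24.   14.  102.   -0.   64. -124.]
slide first (tool now) mm [0.2 1.2 4.2]  rot deg [-0.05  0.07 -0.  ]  slide after rot [0.2 1.2 4.2]
```

View pics/w17.png

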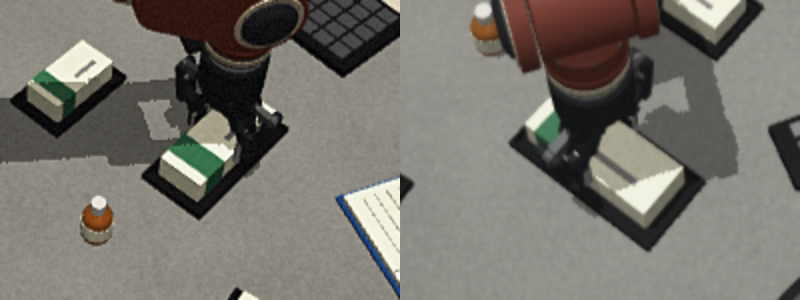

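>>> jog_arm([
  {"slide": [0, 1, 1.5], "rotation": [0, 0, 0]},
  {"slide": [0, 0, 1], "rotation": [0, 0, 0]},
  {"slide": [0, 0, 1], "rotation": [0, 0, 0]},
  {"slide": [0, 0, 0.5], "rotation": [0, 0, 0]},
  {"slide": [0, 0, 0], "rotation": [0, 0, 0]},
  {"slide": [0, 0, 0], "rotation": [0, 0, 0]},
])

```text
time: 39.35
tool_pos: [0.5833, -0.1807, 0.0141]
tool_rot: [-0.0, -0.082, 0.997, 0.0]
contact_force: [-2.7, 0.4, 5.7]
gripper_width: 0.688
```

Contact. Releasing, rising, and moving clear.

>>> jog_arm([
  {"slide": [0, 0, 0], "rotation": [0, 0, 0]},
  {"slide": [0, 0, 0], "rotation": [0, 0, 0]},
  {"slide": [0, 0, 0], "rotation": [0, 0, 0]},
  {"slide": [0, 0, 0], "rotation": [0, 0, 0]},
  {"slide": [0, 0, -3], "rotation": [0, 0, 0]},
  {"slide": [0, 0, -8], "rotation": [0, 0, 0]},
  {"slide": [0, 0, -15], "rotation": [0, 0, 0]},
  {"slide": [0, 0, -25], "rotation": [0, 0, 0]},
  {"slide": [0, 0, -35], "rotation": [0, 0, 0]},
  {"slide": [0, 0, -35], "rotation": [0, 0, 0]},
  {"slide": [0, 0, -35], "rotation": [0, 0, 0]},
  {"slide": [0, 0, -30], "rotation": [0, 0, 0]},
  {"slide": [0, 0, -20], "rotation": [0, 0, 0]},
  {"slide": [0, 0, -10], "rotation": [0, 0, 0]},
  {"slide": [0, 0, 0], "rotation": [0, 0, 0]},
  {"slide": [0, 0, 0], "rotation": [0, 0, 0]},
], fingers=1.0)

```text
time: 40.68
tool_pos: [0.5831, -0.1807, 0.229]
tool_rot: [-0.0, -0.082, 0.997, 0.0]
contact_force: [-0.1, -0.5, 1.4]
gripper_width: 1.0
```

>>> jog_arm([
  {"slide": [0, 10, 0], "rotation": [0, 0, 0]},
  {"slide": [0, 20, 0], "rotation": [0, 0, 0]},
  {"slide": [0, 35, 0], "rotation": [0, 0, 0]},
  {"slide": [0, 35, 0], "rotation": [0, 0, 0]},
  {"slide": [0, 35, 0], "rotation": [0, 0, 0]},
  {"slide": [0, 35, 0], "rotation": [0, 0, 0]},
  {"slide": [0, 35, 0], "rotation": [0, 0, 0]},
  {"slide": [0, 35, 0], "rotation": [0, 0, 0]},
  {"slide": [0, 35, 0], "rotation": [0, 0, 0]},
  {"slide": [0, 35, 0], "rotation": [0, 0, 0]},
  {"slide": [0, 35, 0], "rotation": [0, 0, 0]},
  {"slide": [0, 35, 0], "rotation": [0, 0, 0]},
  {"slide": [0, 35, 0], "rotation": [0, 0, 0]},
  {"slide": [0, 35, 0], "rotation": [0, 0, 0]},
  {"slide": [0, 35, 0], "rotation": [0, 0, 0]},
  {"slide": [0, 35, 0], "rotation": [0, 0, 0]},
  {"slide": [0, 25, 0], "rotation": [0, 0, 0]},
  {"slide": [0, 10, 0], "rotation": [0, 0, 0]},
  {"slide": [0, 0, 0], "rotation": [0, 0, 0]},
  {"slide": [0, 0, 0], "rotation": [0, 0, 0]},
])

```text
time: 42.35
tool_pos: [0.4917, 0.3663, 0.2275]
tool_rot: [-0.001, -0.082, 0.997, -0.001]
contact_force: [0.3, -0.8, -0.6]
gripper_width: 1.005
```

```bash
cat > final.py <<'E'
from h import *
F={n:optics.grab_frame(n) for n in("scene","side")}
X=dict(long_carton=(.5836,-.1808),middle_carton=(.5017,.0064),small_carton=(.4476,-.3665),tub=(.5813,.2216),amber_bottle=(.3938,-.1817),steel_cup=(.3977,.1815))
im={n:F[n]["frame"].copy() for n in F}
for t,x0 in X.items():
    ms={}; z=.003 if t not in('amber_bottle','steel_cup') else 0
    for n in F:
        pr=proj(F[n],[*x0,z+.018])[0]
        c=[s for s in silhouettes(t,n) if s["mask"].any()]
        if not c: print(t,n,'none'); continue
        d=[np.hypot(*(np.argwhere(s["mask"]).mean(0)[::-1]-pr)) for s in c]; i=int(np.argmin(d))
        if d[i]<15: ms[n]=c[i]["mask"]
        else: print(t,n,'far',d[i])
    if not ms: continue
    p,q=fitmask(t,ms,F,z,x0); print(t,list(ms),p[:2].round(4),np.degrees(p[2]).round(1)%180,round(q,3))
    for n in F: cv2.polylines(im[n],[cv2.convexHull(proj(F[n],pts(t,*p,z)).astype(np.float32)).astype(np.int32)],True,(0,0,255),1)
for n in im: cv2.imwrite(f'pics/final_{n}.png',F[n]["frame"])
cv2.imwrite('pics/final_o.png',cv2.hconcat([cv2.resize(im[n],(400,300)) for n in im]))
E
python3 final.py; python3 go.py
```

```text
long_carton ['scene', 'side'] [ 0.5835 -0.1794] 9.5 0.96
middle_carton ['scene', 'side'] [0.5027 0.0078] 9.5 0.944
small_carton ['scene', 'side'] [ 0.4484 -0.366 ] 14.400000000000006 0.896
tub ['scene', 'side'] [0.5787 0.2233] 4.3 0.917
amber_bottle ['scene', 'side'] [ 0.3948 -0.1801] 11.4 0.744
steel_cup ['scene', 'side'] [0.3963 0.1854] 8.1 0.782
t 43.05 pos [0.4926 0.3668 0.2294] yaw 189.39 tilt 0.01 z axis [ 1.e-04  0.e+00 -1.e+00] f [-0.1 -0.  -0.2] grip 1.001 j [ 30.   2.  94.  -0.  84. -70.]
```

View pics/final_scene.png

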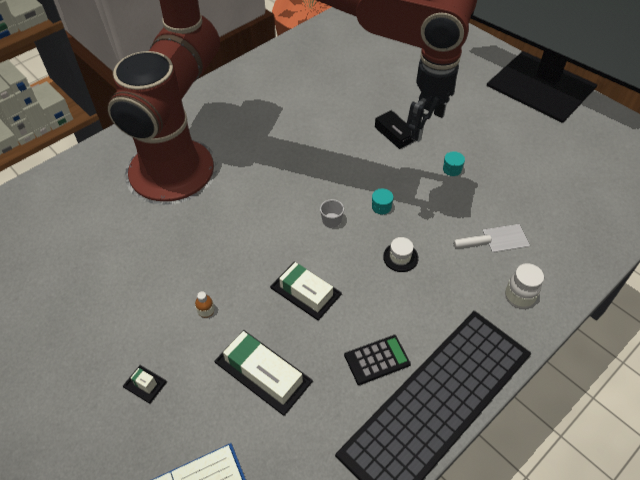

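View pics/final_side.png

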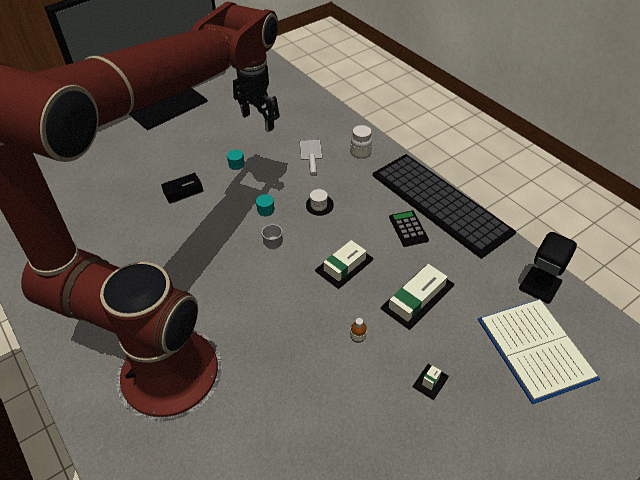

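Both views show every pack flat inside its own tray: small (145,380), long (263,368), middle (308,287) and tub (402,250) in the scene view. The bottle (204,304), the cup (332,213) and the decoys are where they started. Handing in.

```bash
python3 -c "
from plant import manip,state
print(manip.job_done(), state()['time'])"
```

```text
the job is handed in; nothing more can be done
the job is handed in; nothing more can be done
```

I took the stack apart from the top down (small carton, tub, middle carton, long carton) and lowered each pack into its own tray until I felt light contact. The robot's clock read 43 s at the last reading before hand-in, against the 112 s limit.

- **Placement:** in the last pictures from the two fixed cameras, all four packs lie flat and inside their rims. Their fitted centres are within about 3 mm of the tray centres; the tub is the furthest off.
- **Angles:** the long and middle cartons are within 0.5° of their trays. The small carton reads about 2.5° off, from a rough fit on a small outline.
- **Bottle, cup and look-alikes:** all stand where they were in the pictures. The cup's fitted position differs from its first measurement by about 4 mm and the bottle's by about 2 mm. I put this down to measuring error, because their pixel positions did not change and the arm never came near them.
- **Forces and arm position:** the highest contact force I read was about 10 N, when setting down the tub. The gripper ended open and about 23 cm above the desk, touching nothing.

No check failed. The first move call was rejected because of its format, and nothing had moved.

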